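# Tray up the weld coupons and post the ready flag

## Task

Tray up this batch of weld coupons: lay every bright metal plate flat in the blue tray, one to a compartment, and put every rusty round slug in the red scrap bin. Only when that is all done, hook the green ready flag over the rail at the white band, slide it along the bar, without lifting it off, until its hook sits over the yellow band, and leave it hanging there on its own. Do not disturb the spray can, the hammer or the magnet.

Things in the scene. Friction and masses are not known exactly. Their poses are not given: they have to be found in the camera images.
- coupon1: Bright bare-metal weld test coupon, a flat rectangular plate 70 x 50 x 6 mm with a thin dark line along the middle of its top face, lying flat on the bench. Origin: centre of its underside; own x along the 70 mm side, y along the 50 mm side, z up. Three or four coupons are present.
- coupon2: Bright bare-metal weld test coupon, a flat rectangular plate 70 x 50 x 6 mm with a thin dark line along the middle of its top face, lying flat on the bench. Origin: centre of its underside; own x along the 70 mm side, y along the 50 mm side, z up. Three or four coupons are present.
- coupon3: Bright bare-metal weld test coupon, a flat rectangular plate 70 x 50 x 6 mm with a thin dark line along the middle of its top face, lying flat on the bench. Origin: centre of its underside; own x along the 70 mm side, y along the 50 mm side, z up. Three or four coupons are present.
- coupon4: Bright bare-metal weld test coupon, a flat rectangular plate 70 x 50 x 6 mm with a thin dark line along the middle of its top face, lying flat on the bench. Origin: centre of its underside; own x along the 70 mm side, y along the 50 mm side, z up. Three or four coupons are present.
- slug1: Rust-brown scrap slug, a flat disc 45 mm across and 8 mm thick, lying flat on the bench. Origin: centre of its underside, z up. One or two slugs are present.
- slug2: Rust-brown scrap slug, a flat disc 45 mm across and 8 mm thick, lying flat on the bench. Origin: centre of its underside, z up. One or two slugs are present.
- tray: Fixed blue shallow tray, 180 x 200 mm outside (own x by y), 10 mm high, floor 4 mm thick, walls and its two crossing dividers 4 mm thick. The dividers make four compartments, each 84 mm (x) by 94 mm (y) inside, centred at x = +-44 mm, y = +-49 mm in the tray's frame. Origin: centre of its underside.
- bin: Fixed red open scrap bin, 130 x 130 mm outside, 55 mm high, walls 4 mm thick. Origin: centre of its underside.
- flag: Green ready flag, loose, 0.3 kg, 206 mm tall, standing on its foot. Foot: dark steel block 70 (x) by 50 (y) by 12 mm, centred 8 mm to +x of the origin. A 10 mm round shank rises at x = -18 mm, with a green panel 64 mm wide (y) on its -x side, 50 to 120 mm high; at the top it bends over into a hook, topped by an orange grip block. Origin: on the bench under the hook's middle, z up.
- flag_hook (a point): Point inside the flag's hook, 150 mm above its origin, where the bar's axis lies when seated. The hook lies in the flag's x-z plane: from the shank at x = -18 mm it peaks in a self-centring V at x = 0 and comes down at x = +18 mm to a tip 125 mm above the origin, 26 mm free inside. It is open towards +x between tip and foot.
- flag_grip (a point): Centre of the flag's orange grip block, 26 mm (flag's x) by 16 mm (flag's y) by 40 mm high; 186 mm above the flag's origin. The hook's bar begins 20 mm below this point.
- rail_mid (a point): Middle of the fixed horizontal dark steel rail: on the axis of its round bar (12 mm diameter, 460 mm long, along this point's y axis, axis 220 mm above the bench). It stands on a 20 mm square post at each end. The point's x axis is level and points away from the robot.
- entry: White painted band, 40 mm long, round the rail bar: where the flag is to be hooked on. Origin: its centre, on the bar's axis; y along the bar. It may be nearer to either end. The bands do not obstruct the hook.
- mark: Yellow painted band, 40 mm long, round the rail bar: where the flag is to end up. Origin: its centre, on the bar's axis; y along the bar.
- spray: Bystander: upright spray can, 60 mm diameter, 170 mm high. Origin: centre of its underside.
- hammer: Bystander: hammer, 260 mm long, lying on the bench beyond the rail. Origin: on the underside, at the middle of its length.
- magnet: Bystander: red L-shaped welding magnet, 90 x 90 x 20 mm, lying on the bench. Origin: on its underside.
Things that resemble listed ones, but are neither listed nor needed, are in the scene too. What is shaped like the coupon4 but pink is not meant.

How it is judged:
By the outcome, as a careful person would: the job done as asked, in the order asked, and still so for the second after the job is handed in, with the robot touching nothing.
Of coupon1, coupon2, coupon3, coupon4 only 3 to 4 are there at a start; the rules pass over those that are not, and their reading is None.
Of slug1, slug2 only 1 to 2 are there at a start; the rules pass over those that are not, and their reading is None.
At some moment in a run one of coupon1, coupon2, coupon3, coupon4, slug1, slug2 may be knocked a few centimetres aside while the robot is not near it.
It also fails if it takes over 210 s, if anything falls off the work surface, if the arm or the gripper's body presses on something with over 40 N, if the wrist force passes 120 N, or if a joint passes its speed limit or range.

## Robot

A 6-joint arm with a two-finger parallel gripper is mounted at the origin on the work surface. World frame = base frame: x ahead of the robot, y to its left, z up, the work surface at z = 0. Lengths are in mm, angles in rad, forces in N, time in s.
With the tool pointing down it reaches from about 250 to 775 mm from the base axis. Payload 4 kg.
Tool frame: the origin (TCP) lies midway between the tips of the shut fingers; the grasp point (between the pads) lies r.tcp_to_grasp behind it (r.tcp_to_grasp is the distance from the TCP to the grasp point, in mm); x points along the fingers, y is the direction in which the jaws open and shut, and the axes are right-handed (so a half turn about x gives the same grasp; the last joint's range is limited). The gripper opens to 85 mm and grips with 20 to 120 N. Pads are 22 mm wide; open, the fingers measure 114 mm over their backs; the gripper's body (76 mm by 85 mm) begins 54 mm behind the grasp point. The pads swing forward as they close: fully open they stand 13 mm farther back than shut.
Start: joints at [1.02, 0.087, 1.371, -0, 1.684, -0.103], TCP at [238.152, 495.784, 231.341] pointing down, gripper open.
Joint ranges: [-3.1, 3.1], [-0.76, 2.03], [0.27, 2.55], [-1.08, 4.22], [0.17, 2.65], [-2.57, 2.57]. Speed limits (rad/s): [2.79, 2.79, 3.14, 3.14, 3.14, 3.14].

## Interface

Orientations are given as a unit quaternion [x, y, z, w].
In Python, from cell import r, cams, close_job gives the robot as it stands. The module is installed in compiled form; this text tells all that it offers.
- The arm moves only by the tool move_arm, never from a script. Its argument "increments" is one flat list of numbers, 7 for each row, row after row: the turn, a rotation vector about the world's x, y, z in units of 5 degrees (1.0 is 5 degrees), then the shift along the world's x, y, z in cm, then the finger opening in cm, from 0 to 8.54. A call has 1 to 5 rows; each row is the pose to reach, as a shift and turn from the pose commanded when the call began; what a row does not reach only later rows make up. A row lasts 1/12 s, in which the tool goes at most 41.7 mm and 7.16 degrees, less where a joint would pass 70% of its speed; a pose out of reach is approached as far as the arm can. A call with a gripper value outside its range is refused whole. The fingers move at their own pace and stop on an object; the grip force is fixed at half the most. Time passes only in rows, so rows that repeat a pose let the fingers close. It gives the time, the measured TCP pose, the force and the opening at its end, in the units of the state.
- r.observe(): the state, without advancing time (a new reading comes with each control period).
- cams.snapshot(name): name is "side" or "top"; returns (picture, depth): 420x560x3 uint8, blue, green, red; 420x560 float32, mm along the optical axis (not along the pixel's ray), 0 where there is no reading.
- cams.get_calibration(name): a dict with "vfov" (degrees; the focal length in pixels is half the picture's height over the tangent of half this angle, whatever the lens; pixels are square), "cx", "cy" (the principal point, pixels), "origin" and "orientation" of the camera in the world. Camera axes: x right, y down, z forward; pixel columns grow to the right and rows downward; lengths in mm; the calibration is good to about 2 mm. A picture is of the moment at which its call begins. get_calibration takes no time and is no camera call.
- close_job(): hands the job in, once; it reports no verdict.
The state is a dict: "t": time; "joint_positions": joint angles; "joint_velocities": joint speeds; "tau": joint torques, N m; "ee_pos": TCP position; "ee_rot": TCP orientation; "contact_force": force on the tool from outside, world axes, zero at the start; "ft_torque": the same for the moment, N m; "opening": finger opening in mm.
Only numpy, scipy, OpenCV 4.12 (cv2) and the standard library are available. Lean on these libraries where they do the work, as an engineer would, in place of code of your own. Each camera call takes 0.05 s, during which the arm holds its last target.

## Working session

There is one attempt and no reset: what is moved stays moved. The work goes in short steps, Python scripts to look and compute and a tool call to move; the robot and the scene stay as the last step left them, time stands still between calls to the robot, and variables do not carry over. Pictures are saved under pics/ and viewed, and the job is handed in when it is done.

Besides the shell and the picture viewer there is one more tool, called as a command line: name --argument value ..., lists and objects as JSON in quotes. move_arm: Moves the arm, as the interface text tells. Its arguments: {"type":"object","properties":{"increments":{"type":"array","items":{"type":"number"}}},"required":["increments"]}

```bash
mkdir -p pics; cat > h.py <<'E'
import numpy as np, cv2
from scipy.spatial.transform import Rotation as R
from cell import r, cams, close_job
def cal(n):
    c=cams.get_calibration(n); f=210/np.tan(np.radians(c['vfov']/2))
    return f,c['cx'],c['cy'],np.array(c['origin'],float),R.from_quat(c['orientation']).as_matrix()
def ray(n,u,v):
    f,cx,cy,o,M=cal(n); return o,M@np.array([(u-cx)/f,(v-cy)/f,1])
def onz(n,u,v,z):
    o,d=ray(n,u,v); return o+d*(z-o[2])/d[2]
def proj(n,p):
    f,cx,cy,o,M=cal(n); q=M.T@(np.array(p,float)-o); return cx+f*q[0]/q[2],cy+f*q[1]/q[2]
def pt(n,u,v,d):
    f,cx,cy,o,M=cal(n); return o+M@(np.array([(u-cx)/f,(v-cy)/f,1])*d)
def cloud(n,D):
    f,cx,cy,o,M=cal(n); v,u=np.mgrid[:D.shape[0],:D.shape[1]]
    P=np.stack([(u-cx)/f*D,(v-cy)/f*D,D],-1); return P@M.T+o
E
python3 - <<'E'
from h import *
print({k:np.round(v,3) if not isinstance(v,float) else v for k,v in r.observe().items()}, r.tcp_to_grasp)
for n in('top','side'):
    p,d=cams.snapshot(n); cv2.imwrite(f'pics/{n}0.png',p); np.save(f'{n}0.npy',d); print(n,cams.get_calibration(n))
E
```

```text
{'t': 0.0, 'joint_positions': array([ 1.02 ,  0.088,  1.372,  0.   ,  1.684, -0.103]), 'joint_velocities': array([-0.   , -0.001, -0.002, -0.002,  0.001,  0.001]), 'tau': array([ 0.0000e+00, -3.5185e+01, -3.1327e+01,  0.0000e+00,  1.1000e-02,
       -0.0000e+00]), 'ee_pos': array([237.87 , 495.329, 230.096]), 'ee_rot': array([ 0.156,  0.69 , -0.158,  0.689]), 'contact_force': array([-0.291, -0.616, -0.409]), 'ft_torque': array([-0.05 , -0.025,  0.035]), 'opening': 85.33523924033413} 18.700000000000003
top {'vfov': 47.96617936425885, 'cx': 282.1743208036247, 'cy': 203.14139059638407, 'origin': array([ 377.11946414,  -24.72973374, 1425.85896551]), 'orientation': array([-0.69654861,  0.71440204, -0.05194463,  0.04185115])}
side {'vfov': 46.01195460791463, 'cx': 270.2629362294707, 'cy': 218.17963521348955, 'origin': array([-139.70726482, 1023.18302817, 1018.87199834]), 'orientation': array([-0.25973483,  0.84629354, -0.4479366 ,  0.1252113 ])}
```

View pics/top0.png

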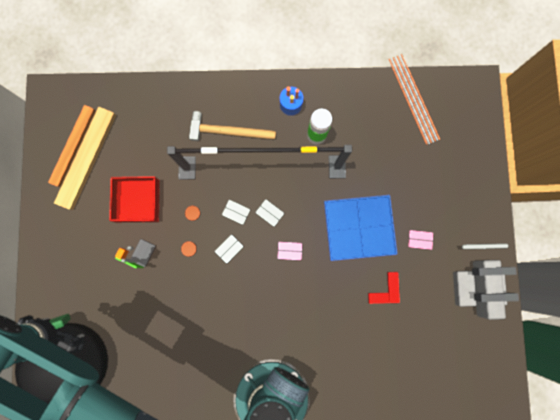

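View pics/side0.png

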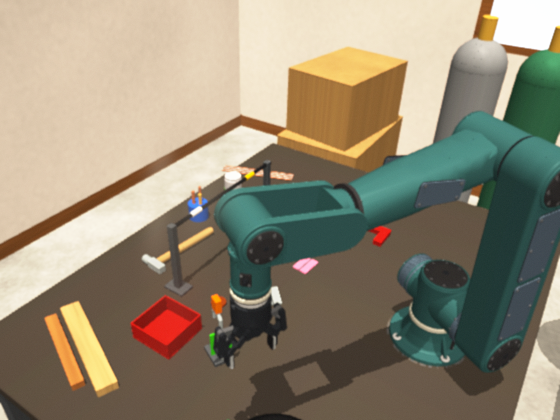

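The top view shows three white coupons at (235,211), (269,212) and (229,249), and two slugs at (192,213) and (188,249). The bin is at (134,199), the tray at (361,227), the flag near (135,252), the white band at (209,151) and the yellow band at (309,150). The side view shows the arm hiding part of the flag and the coupons.

```bash
cat > det.py <<'E'
from h import *
def blobs(m,amin=30):
    cs,_=cv2.findContours(m.astype(np.uint8),cv2.RETR_EXTERNAL,cv2.CHAIN_APPROX_NONE); return [c for c in cs if cv2.contourArea(c)>amin]
def det(p,n='top',pr=True):
    hsv=cv2.cvtColor(p,cv2.COLOR_BGR2HSV).astype(int);H,S,V=hsv[...,0],hsv[...,1],hsv[...,2]
    out={}
    masks={'white':((S<45)&(V>150),6),'slug':((H>3)&(H<14)&(S>130)&(V>100),8),'blue':((H>100)&(H<125)&(S>130),10),'red':(((H<4)|(H>175))&(S>170)&(V>80),0),'yellow':((H>20)&(H<33)&(S>180),220),'green':((H>45)&(H<75)&(S>120),100),'orange':((H>5)&(H<19)&(S>180)&(V>170),186)}
    for k,(m,z) in masks.items():
        m=cv2.morphologyEx(m.astype(np.uint8),cv2.MORPH_CLOSE,np.ones((5,5))) if k in('white','blue') else m
        for c in blobs(m):
            uv=c[:,0,:].astype(float)
            w=np.array([onz(n,u,v,z)[:2] for u,v in uv])
            rr=cv2.minAreaRect(w.astype(np.float32)); box=cv2.boxPoints(rr)
            M=cv2.moments(c); cw=onz(n,M['m10']/M['m00'],M['m01']/M['m00'],z)[:2]
            e=box[1]-box[0]; f=box[2]-box[1]; L=e if np.hypot(*e)>np.hypot(*f) else f
            a=np.degrees(np.arctan2(L[1],L[0]))%180
            print(k,'px',np.round([M['m10']/M['m00'],M['m01']/M['m00']],1),'ctr',np.round(rr[0]),'cent',np.round(cw,1),'size',np.round(sorted(rr[1])),'longdir',round(a,1),'A',cv2.contourArea(c))
E
python3 - <<'E'
from det import *
p=cv2.imread('pics/top0.png'); D=np.load('top0.npy'); det(p)
C=cloud('top',D)
for u,v in [(235,205),(215,240),(250,290),(134,199),(192,213),(340,210),(209,150),(309,150),(260,150),(320,116),(188,249)]: print(u,v,np.round(C[v,u]))
big=cv2.resize(p[130:310,90:430],None,fx=2.3,fy=2.3,interpolation=cv2.INTER_CUBIC); cv2.imwrite('pics/topz.png',big)
E
```

```text
white px [285.7 388.3] ctr [ 28. -42.] cent [ 27.7 -43.5] size [22. 27.] longdir 143.5 A 53.5
white px [247.7 376.2] ctr [64. 65.] cent [64.3 65.2] size [18. 22.] longdir 124.4 A 32.0
white px [543.1 397.5] ctr [ -12. -791.] cent [ -19.6 -788.1] size [ 93. 133.] longdir 178.3 A 1251.0
white px [540.  317.5] ctr [ 206. -802.] cent [ 206.5 -801.4] size [ 29. 115.] longdir 80.5 A 288.0
white px [496.3 309.2] ctr [ 233. -675.] cent [ 233.9 -673.5] size [49. 58.] longdir 88.4 A 278.0
white px [495.  283.5] ctr [ 309. -676.] cent [ 309.1 -676.1] size [54. 60.] longdir 91.6 A 324.0
white px [466.  288.5] ctr [ 297. -589.] cent [ 296.8 -588. ] size [48. 97.] longdir 178.5 A 465.5
white px [491.8 263.9] ctr [ 367. -672.] cent [ 367.3 -671.4] size [18. 49.] longdir 88.5 A 90.0
white px [483.9 245.8] ctr [ 421. -656.] cent [ 421.8 -652.1] size [ 12. 134.] longdir 88.5 A 152.0
white px [289.4 250.7] ctr [422. -65.] cent [422.4 -65.4] size [48. 71.] longdir 84.7 A 316.0
white px [228.5 248.5] ctr [434. 117.] cent [433.5 116.6] size [51. 71.] longdir 134.0 A 401.0
white px [536.4 230.6] ctr [ 463.
[... 685 characters left out ...]
ent [436.5 236.2] size [42. 45.] longdir 179.9 A 164.0
slug px [191.9 212.7] ctr [544. 225.] cent [543.7 225.2] size [42. 46.] longdir 179.8 A 164.0Traceback (most recent call last):
  File "<stdin>", line 2, in <module>
  File "det.py", line 12, in det
    w=np.array([onz(n,u,v,z)[:2] for u,v in uv])
                ~~~^^^^^^^^^
  File "h.py", line 10, in onz
    o,d=ray(n,u,v); return o+d*(z-o[2])/d[2]
        ~~~^^^^^^^
  File "h.py", line 8, in ray
    f,cx,cy,o,M=cal(n); return o,M@np.array([(u-cx)/f,(v-cy)/f,1])
                ~~~^^^
  File "h.py", line 5, in cal
    c=cams.get_calibration(n); f=210/np.tan(np.radians(c['vfov']/2))
ValueError: time passes only in moves, steps and waits
```

```bash
python3 - <<'E'
s=open('h.py').read()
s=s.replace("def cal(n):","import functools\n@functools.lru_cache(None)\ndef cal(n):")
open('h.py','w').write(s)
s=open('det.py').read()
s=s.replace("            e=box","            if not(-300<rr[0][1]<450 and 150<rr[0][0]<900): continue\n            e=box")
open('det.py','w').write(s)
E
python3 - <<'E'
from det import *
p=cv2.imread('pics/top0.png'); D=np.load('top0.npy'); det(p)
C=cloud('top',D)
for u,v in [(235,205),(215,240),(250,290),(134,199),(192,213),(340,210),(209,150),(309,150),(260,150),(320,116),(188,249)]: print(u,v,np.round(C[v,u]))
big=cv2.resize(p[130:310,90:430],None,fx=2.3,fy=2.3,interpolation=cv2.INTER_CUBIC); cv2.imwrite('pics/topz.png',big)
E
```

```text
white px [289.4 250.7] ctr [422. -65.] cent [422.4 -65.4] size [48. 71.] longdir 84.7 A 316.0
white px [228.5 248.5] ctr [434. 117.] cent [433.5 116.6] size [51. 71.] longdir 134.0 A 401.0
white px [235.5 211.7] ctr [544.  94.] cent [543.9  94.4] size [54. 72.] longdir 62.9 A 390.5
white px [269.3 212.5] ctr [539.  -8.] cent [538.9  -7.9] size [53. 73.] longdir 51.5 A 394.0
white px [208.6 150. ] ctr [737. 173.] cent [736.8 174.4] size [19. 49.] longdir 88.7 A 91.0
white px [194.5 125.4] ctr [818. 218.] cent [815.8 217.4] size [28. 90.] longdir 174.3 A 208.0
white px [320.8 118.8] ctr [ 828. -174.] cent [ 828.2 -174.7] size [65. 71.] longdir 177.7 A 357.5
slug px [188.3 248.5] ctr [437. 237.] cent [436.5 236.2] size [42. 45.] longdir 179.9 A 164.0
slug px [191.9 212.7] ctr [544. 225.] cent [543.7 225.2] size [42. 46.] longdir 179.8 A 164.0
blue px [360.  227.5] ctr [ 487. -280.] cent [ 486.2 -279.9] size [180. 201.] longdir 94.0 A 3826.5
blue px [290.9 100.6] ctr [888. -83.] cent [887.6 -83. ] size [69. 88.] longdir 178.5 A 446.5
red px [133.8 199. ] ctr [591. 402.] cent [591.  402.9] size [135. 149.] longdir 88.6 A 2072.5
yellow px [308.2 149.2] ctr [ 678. -117.] cent [ 678.8 -115.9] size [13. 39.] longdir 88.7 A 65.0
green px [133.  264.7] ctr [391. 371.] cent [391.7 372.4] size [11. 49.] longdir 65.8 A 37.5
green px [316.1 135.3] ctr [ 752. -149.] cent [ 749.3 -149.2] size [35. 57.] longdir 69.7 A 114.5
235 205 [565.  96.  -1.]
215 240 [460. 158.  -1.]
250 290 [309.  55.   3.]
134 199 [590. 401.   3.]
192 213 [542. 224.  14.]
340 210 [ 542. -223.    3.]
209 150 [680. 142. 229.]
309 150 [ 674. -117.  230.]
260 150 [679.  10. 222.]
320 116 [ 785. -156.  168.]
188 249 [435. 237.   9.]
```

View pics/topz.png

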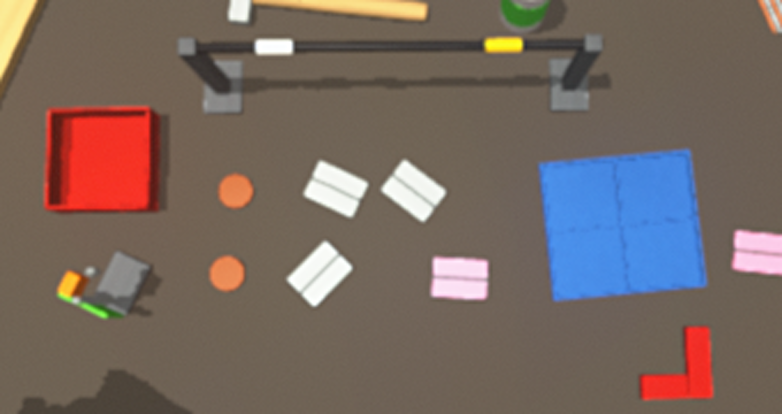

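```bash
cat >> h.py <<'E'
def go(x,y,z,jaw=None,R0=None):
    """print increments from measured pose to a tool-down pose; jaw = world angle deg of jaw axis (mod 180)"""
    s=r.observe(); Rc=R.from_quat(s['ee_rot']); M=Rc.as_matrix()
    cur=np.degrees(np.arctan2(M[1,1],M[0,1]))
    if jaw is None: jaw=cur
    j6=np.degrees(s['joint_positions'][5])
    for d in (0,180):
        dl=(jaw+d-cur+180)%360-180; a=np.radians(cur+dl)
        yv=np.array([np.cos(a),np.sin(a),0]); xv=np.array([0,0,-1.]); T=np.stack([xv,yv,np.cross(xv,yv)],1)
        rv=(R.from_matrix(T)*Rc.inv()).as_rotvec(degrees=True)/5
        print('turn',np.round(rv,2),'shift cm',np.round((np.array([x,y,z])-s['ee_pos'])/10,2),'j6 now',round(j6),'yawchg',round(dl,1))
def st():
    s=r.observe(); M=R.from_quat(s['ee_rot']).as_matrix()
    print('t',round(s['t'],2),'pos',np.round(s['ee_pos'],1),'jaw',round(np.degrees(np.arctan2(M[1,1],M[0,1])),1),'F',np.round(s['contact_force'],1),'open',round(s['opening'],1),'q',np.round(s['joint_positions'],2))
E
python3 - <<'E'
from h import *
st(); go(436.5,236.2,120,90)
for u,v in [(208.6,150),(308.2,149.2)]: print(onz('top',u,v,226))
for z in (4,55): print(onz('top',133.8,199,z))
D=np.load('top0.npy');C=cloud('top',D)
m=(C[...,2]>20)&(C[...,0]>300)&(C[...,0]<560)&(C[...,1]>300)&(C[...,1]<500)
for (v,u) in np.argwhere(m)[:200:4]: print(u,v,np.round(C[v,u]),end=';')
E
```

```text
t 0.1 pos [237.9 495.4 230.2] jaw 64.3 F [-0.3  0.4 -0.9] open 85.3 q [ 1.02  0.09  1.37  0.    1.68 -0.1 ]
turn [ 0.02 -0.01  5.13] shift cm [ 19.86 -25.92 -11.02] j6 now -6 yawchg 25.7
turn [-1.000e-02 -3.000e-02 -3.087e+01] shift cm [ 19.86 -25.92 -11.02] j6 now -6 yawchg -154.3
[681.07210412 143.51212573 226.        ]
[ 677.24965523 -115.52195696  226.        ]
[590.37925673 401.68022907   4.        ]
[582.7299401  386.38552781  55.        ]
154 207 [558. 329.  50.];112 208 [559. 453.  44.];156 208 [558. 327.  33.];112 209 [556. 451.  49.];153 209 [552. 330.  54.];157 209 [556. 326.  23.];113 210 [554. 453.  35.];154 210 [550. 329.  50.];111 211 [550. 454.  48.];153 211 [547. 332.  50.];157 211 [550. 327.  21.];113 212 [549. 454.  32.];154 212 [543. 327.  56.];110 213 [543. 454.  58.];114 213 [547. 454.  24.];155 213 [541. 327.  46.];112 214 [542. 453.  42.];153 214 [538. 331.  52.];157 214 [541. 326.  24.];113 215 [539. 452.  37.];155 215 [536. 328.  42.];112 216 [536. 453.  43.];154 216 [531. 327.  55.];110 217 [531. 454.  57.];114 217 [535. 454.  21.];156 217 [531. 327.  33.];113 218 [530. 452.  38.];156 218 [527. 326.  38.];113 219 [528. 453.  34.];151 219 [522. 335.  58.];155 219 [524. 327.  43.];112 220 [523. 448.  56.];116 220 [523. 438.  52.];120 220 [522. 426.  52.];124 220 [522. 414.  54.];128 220 [521. 402.  55.];132 220 [522. 392.  51.];136 220 [521. 379.  56.];140 220 [520. 367.  58.];144 220 [520. 356.  56.];148 220 [520. 345.  53.];152 220 [520. 333.  53.];156 220 [522. 328.  28.];113 221 [520. 447.  50.];117 221 [520. 436.  49.];121 221 [520. 424.  49.];125 221 [520. 414.  46.];129 221 [520. 403.  45.];133 221 [519. 391.  44.];137 221 [519. 380.  43.];
```

move_arm --increments '[0, 0, 0, 4.2, -5.4, 0, 6.4, 0, 0, 0, 8.4, -10.8, 0, 6.0, 0, 0, 0, 11, -14.5, 0, 6.0, 0, 0, 0, 13.5, -17.5, 0, 6.0, 0, 0, 0, 15.5, -20.2, -2, 6.0]'

```text
t: 0.52
ee_pos: [365.8, 330.2, 223.5]
ee_rot: [0.158, 0.689, -0.156, 0.69]
contact_force: [0.5, 0.1, -0.2]
opening: 59.7
```

```bash
python3 - <<'E'
from h import *
st(); go(436.5,236.2,60)
E
```

```text
t 0.52 pos [365.8 330.2 223.5] jaw 64.4 F [ 0.5  0.1 -0.2] open 59.7 q [ 0.62 -0.04  1.52 -0.    1.66 -0.5 ]
turn [-0.02  0.03  0.  ] shift cm [  7.07  -9.4  -16.35] j6 now -29 yawchg 0.0
turn [  0.05   0.04 -36.  ] shift cm [  7.07  -9.4  -16.35] j6 now -29 yawchg -180.0
```

move_arm --increments '[0, 0, 0, 2, -2.8, -3, 6, 0, 0, 0, 4.3, -5.8, -6, 6, 0, 0, 0, 4.3, -5.8, -10, 6, 0, 0, 0, 4.3, -5.8, -13, 6, 0, 0, 0, 4.3, -5.8, -13, 6]'

```text
t: 0.93
ee_pos: [402.0, 269.3, 83.1]
ee_rot: [0.154, 0.694, -0.162, 0.684]
contact_force: [-1.1, -0.5, -0.7]
opening: 60.2
```

```bash
python3 - <<'E'
from det import *
st(); go(436.5,236.2,10)
for n in('top','side'):
    p,d=cams.snapshot(n); cv2.imwrite(f'pics/{n}1.png',p); np.save(f'{n}1.npy',d)
    if n=='top': det(p)
st()
E
```

```text
t 0.93 pos [402.  269.3  83.1] jaw 64.2 F [-1.1 -0.5 -0.7] open 60.2 q [ 0.47  0.03  1.73  0.    1.4  -0.65]
turn [ 0.09 -0.19  0.  ] shift cm [ 3.45 -3.31 -7.31] j6 now -37 yawchg 0.0
turn [ -0.29  -0.15 -36.  ] shift cm [ 3.45 -3.31 -7.31] j6 now -37 yawchg -180.0
white px [289.3 250.6] ctr [422. -65.] cent [422.6 -65.1] size [48. 71.] longdir 84.7 A 320.0
white px [229.  248.2] ctr [434. 116.] cent [434.3 115.1] size [51. 69.] longdir 133.9 A 377.5
white px [235.5 211.7] ctr [544.  94.] cent [543.9  94.4] size [54. 72.] longdir 62.9 A 390.5
white px [269.4 212.5] ctr [539.  -8.] cent [539.  -8.] size [53. 73.] longdir 51.5 A 393.0
white px [208.6 150. ] ctr [737. 173.] cent [736.8 174.4] size [19. 49.] longdir 88.7 A 91.0
white px [194.5 125.4] ctr [818. 218.] cent [815.8 217.4] size [28. 90.] longdir 174.3 A 208.0
white px [320.8 118.8] ctr [ 828. -174.] cent [ 828.2 -174.6] size [65. 71.] longdir 177.7 A 358.0
slug px [188.2 248.5] ctr [437. 237.] cent [436.6 236.4] size [42. 45.] longdir 179.9 A 164.0
slug px [192.  212.8] ctr [544. 225.] cent [543.6 225.1] size [42. 46.] longdir 179.8 A 163.0
blue px [360.  227.5] ctr [ 487. -280.] cent [ 486.2 -279.9] size [180. 201.] longdir 94.0 A 3828.5
blue px [290.8 100.6] ctr [888. -83.] cent [887.8 -82.9] size [69. 88.] longdir 178.5 A 444.5
red px [133.8 199. ] ctr [591. 402.] cent [590.9 402.9] size [135. 149.] longdir 88.6 A 2073.0
yellow px [308.2 149.2] ctr [ 678. -117.] cent [ 678.8 -115.9] size [13. 39.] longdir 88.7 A 65.0
green px [316.1 135.4] ctr [ 752. -149.] cent [ 749.2 -149.3] size [35. 57.] longdir 69.7 A 113.5
t 1.03 pos [406.3 272.8  90.9] jaw 64.3 F [-1.1  0.4  1.2] open 59.8 q [ 0.48  0.03  1.72  0.    1.4  -0.65]
```

View pics/top1.png

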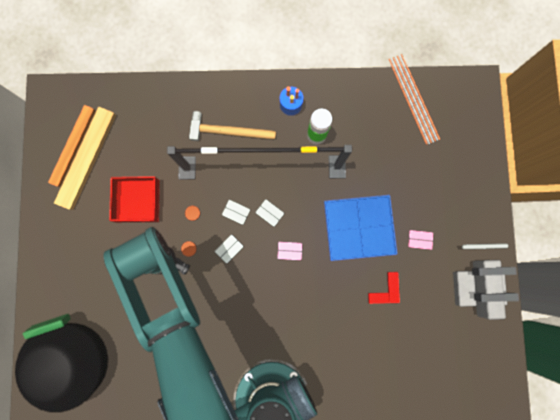

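View pics/side1.png

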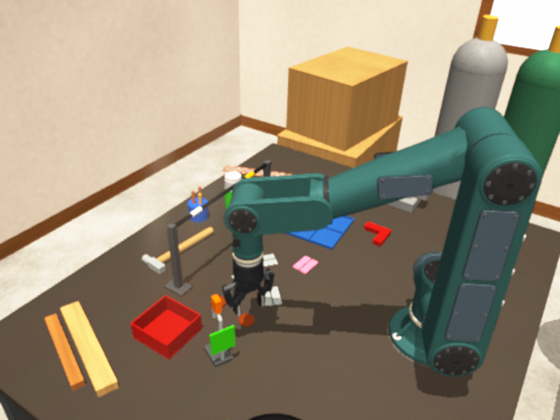

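Three coupons and two slugs are confirmed: the areas hidden before are now clear. Everything else is where it was. The flag is at side pixel (220,330).

```bash
python3 - <<'E'
from h import *
go(436.5,236.4,40)
E
```

```text
turn [ 0.02 -0.04  0.  ] shift cm [ 3.02 -3.64 -5.09] j6 now -37 yawchg 0.0
turn [-7.0e-02 -3.0e-02 -3.6e+01] shift cm [ 3.02 -3.64 -5.09] j6 now -37 yawchg -180.0
```

move_arm --increments '[0, 0, 0, 1.5, -1.8, 0, 5.8, 0, 0, 0, 3.0, -3.6, 0, 5.8, 0, 0, 0, 3.0, -3.6, -2.5, 5.8, 0, 0, 0, 3.0, -3.6, -5, 5.8, 0, 0, 0, 3.0, -3.6, -5, 5.8]'

```text
t: 1.45
ee_pos: [436.5, 237.3, 41.2]
ee_rot: [0.156, 0.69, -0.157, 0.689]
contact_force: [-1.7, 0.0, -0.5]
opening: 58.3
```

move_arm --increments '[0, 0, 0, 0, 0, -1, 5.8, 0, 0, 0, 0, 0, -2, 5.8, 0, 0, 0, 0, 0, -2.5, 5.8, 0, 0, 0, 0, 0, -3, 5.8, 0, 0, 0, 0, 0, -3, 5.8]'

```text
t: 1.87
ee_pos: [437.0, 237.5, 11.6]
ee_rot: [0.157, 0.69, -0.157, 0.689]
contact_force: [0.2, -0.6, -0.2]
opening: 58.3
```

```bash
python3 - <<'E'
from h import *
st(); go(436.5,236.4,4)
p,d=cams.snapshot('side')
u,v=map(int,proj('side',(436,236,20))); print(u,v)
c=p[v-60:v+60,u-80:u+80]; cv2.imwrite('pics/s2.png',cv2.resize(c,None,fx=4,fy=4,interpolation=2))
E
```

```text
t 1.87 pos [437.  237.5  11.6] jaw 64.4 F [ 0.2 -0.6 -0.2] open 58.3 q [ 0.38  0.13  1.78  0.    1.23 -0.74]
turn [ 0.   -0.01  0.  ] shift cm [-0.05 -0.11 -0.76] j6 now -42 yawchg 0.0
turn [-2.0e-02 -0.0e+00 -3.6e+01] shift cm [-0.05 -0.11 -0.76] j6 now -42 yawchg -180.0
246 315
```

View pics/s2.png

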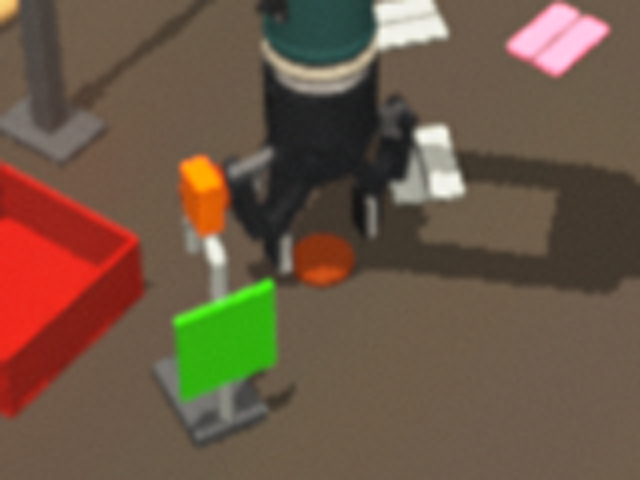

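The slug sits between the jaws. I'll go down slowly and watch the force.

move_arm --increments '[0, 0, 0, -0.05, -0.1, -0.4, 5.8, 0, 0, 0, -0.05, -0.1, -0.8, 5.8, 0, 0, 0, -0.05, -0.1, -1.1, 5.8, 0, 0, 0, -0.05, -0.1, -1.3, 5.8, 0, 0, 0, -0.05, -0.1, -1.3, 5.8]'

```text
t: 2.33
ee_pos: [436.5, 236.2, -1.6]
ee_rot: [0.157, 0.69, -0.157, 0.689]
contact_force: [1.0, -0.1, 0.5]
opening: 57.8
```

No contact yet, so the open fingertips stand above TCP height. I'll lower 1 mm more and close.

move_arm --increments '[0, 0, 0, 0, 0, -0.1, 5.2, 0, 0, 0, 0, 0, -0.1, 4.6, 0, 0, 0, 0, 0, -0.1, 4.2, 0, 0, 0, 0, 0, -0.1, 3.8, 0, 0, 0, 0, 0, -0.1, 3.8]'

```text
t: 2.75
ee_pos: [437.3, 236.6, -1.2]
ee_rot: [0.157, 0.689, -0.157, 0.69]
contact_force: [-0.6, -0.2, 4.5]
opening: 42.1
```

move_arm --increments '[0, 0, 0, 0, 0, 0, 3.0, 0, 0, 0, 0, 0, 0, 3.0, 0, 0, 0, 0, 0, 0, 3.0, 0, 0, 0, 0, 0, 0.0, 3.0, 0, 0, 0, 0, 0, 0, 3.0]'

```text
t: 3.17
ee_pos: [437.3, 236.6, -1.3]
ee_rot: [0.157, 0.689, -0.157, 0.69]
contact_force: [-1.1, 1.1, 5.9]
opening: 42.3
```

move_arm --increments '[0, 0, 0, 0, 0, 2, 3.0, 0, 0, 0, 0, 0, 5, 3.0, 0, 0, 0, 0, 0, 9, 3.0, 0, 0, 0, 0, 0, 12, 3.0, 0, 0, 0, 0, 0, 12, 3.0]'

```text
t: 3.58
ee_pos: [440.9, 237.9, 125.2]
ee_rot: [0.16, 0.685, -0.154, 0.693]
contact_force: [1.5, 0.7, -0.2]
opening: 42.0
```

```bash
python3 - <<'E'
from h import *
st(); go(584,390,120)
p,d=cams.snapshot('side')
cv2.imwrite('pics/s3.png',cv2.resize(p[200:400,120:360],None,fx=3,fy=3,interpolation=2))
E
```

```text
t 3.58 pos [440.9 237.9 125.2] jaw 64.3 F [ 1.5  0.7 -0.2] open 42.0 q [ 0.38  0.01  1.66 -0.    1.45 -0.74]
turn [-0.06  0.15  0.  ] shift cm [14.31 15.21 -0.52] j6 now -42 yawchg 0.0
turn [  0.23   0.09 -36.  ] shift cm [14.31 15.21 -0.52] j6 now -42 yawchg -180.0
```

View pics/s3.png

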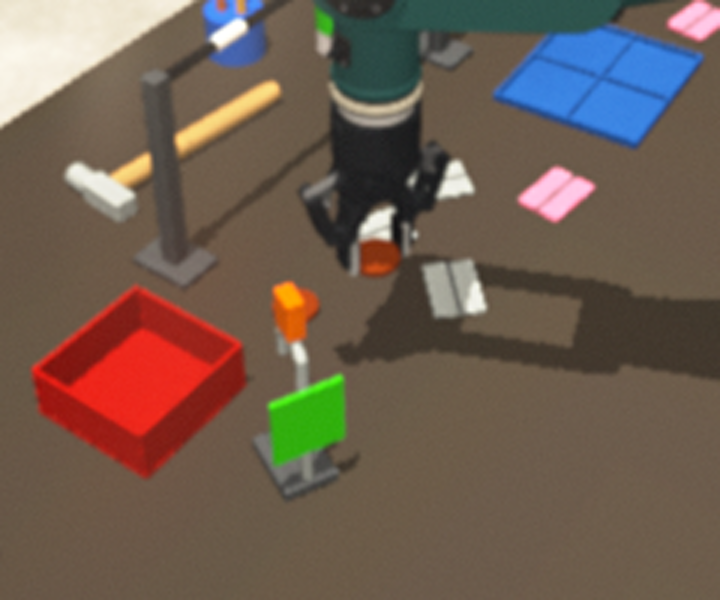

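The slug is held. Next I'll take it over the bin.

move_arm --increments '[0, 0, 0, 3.3, 2.8, 0, 3.0, 0, 0, 0, 6.5, 6, 0, 3.0, 0, 0, 0, 9.5, 9, 0, 3.0, 0, 0, 0, 12.2, 12, 0, 3.0, 0, 0, 0, 14.3, 15.2, 0, 3.0]'

```text
t: 4.05
ee_pos: [580.0, 387.1, 114.4]
ee_rot: [0.156, 0.69, -0.159, 0.688]
contact_force: [0.4, -0.0, -1.6]
opening: 41.6
```

move_arm --increments '[0, 0, 0, 0, 0, 0, 3.0, 0, 0, 0, 0, 0, 0, 3.0, 0, 0, 0, 0, 0, 0, 3.0, 0, 0, 0, 0, 0, 0, 3.0]'

```text
t: 4.38
ee_pos: [578.3, 386.3, 117.2]
ee_rot: [0.157, 0.69, -0.158, 0.689]
contact_force: [-0.7, 0.0, -1.1]
opening: 41.9
```

```bash
python3 - <<'E'
from h import *
st(); go(584,390,35)
E
```

```text
t 4.38 pos [578.3 386.3 117.2] jaw 64.3 F [-0.7  0.  -1.1] open 41.9 q [ 0.51  0.45  1.14 -0.    1.55 -0.61]
turn [ 0.01 -0.02  0.  ] shift cm [ 0.57  0.37 -8.22] j6 now -35 yawchg 0.0
turn [-3.0e-02 -2.0e-02 -3.6e+01] shift cm [ 0.57  0.37 -8.22] j6 now -35 yawchg -180.0
```

move_arm --increments '[0, 0, 0, 0.6, 0.4, -2.5, 3.0, 0, 0, 0, 0.6, 0.4, -5, 3.0, 0, 0, 0, 0.6, 0.4, -7.5, 3.0, 0, 0, 0, 0.6, 0.4, -9, 3.0, 0, 0, 0, 0.6, 0.4, -9, 3.0]'

```text
t: 4.8
ee_pos: [581.8, 388.6, 23.8]
ee_rot: [0.155, 0.692, -0.159, 0.687]
contact_force: [-1.0, -0.7, -2.5]
opening: 41.8
```

move_arm --increments '[0, 0, 0, 0, 0, 0, 5.4, 0, 0, 0, 0, 0, 0, 5.8, 0, 0, 0, 0, 0, 2, 5.8, 0, 0, 0, 0, 0, 6, 5.8, 0, 0, 0, 0, 0, 10, 5.8]'

```text
t: 5.22
ee_pos: [584.8, 390.9, 130.1]
ee_rot: [0.157, 0.689, -0.157, 0.689]
contact_force: [0.6, 1.2, 0.5]
opening: 57.9
```

```bash
python3 - <<'E'
from det import *
p,d=cams.snapshot('side')
cv2.imwrite('pics/s4.png',cv2.resize(p[200:400,120:360],None,fx=3,fy=3,interpolation=2))
p,d=cams.snapshot('top');det(p)
st(); go(543.6,225,60)
E
```

```text
white px [289.5 250.7] ctr [421. -65.] cent [422.3 -65.6] size [50. 71.] longdir 84.7 A 315.5
white px [228.9 248.2] ctr [434. 116.] cent [434.3 115.5] size [51. 69.] longdir 133.9 A 385.0
white px [235.4 211.6] ctr [544.  94.] cent [544.   94.4] size [54. 72.] longdir 62.9 A 389.5
white px [269.3 212.5] ctr [539.  -8.] cent [538.9  -7.9] size [53. 73.] longdir 51.5 A 394.0
white px [208.7 150. ] ctr [737. 173.] cent [736.8 174.1] size [19. 49.] longdir 88.7 A 92.0
white px [194.5 125.4] ctr [818. 218.] cent [815.8 217.4] size [28. 90.] longdir 174.3 A 208.0
white px [320.8 118.8] ctr [ 828. -174.] cent [ 828.2 -174.6] size [65. 71.] longdir 177.7 A 358.0
slug px [192.  212.8] ctr [543. 225.] cent [543.5 225.2] size [42. 43.] longdir 179.8 A 160.5
slug px [138.8 202. ] ctr [580. 386.] cent [580.2 385.3] size [37. 44.] longdir 135.0 A 130.0
blue px [360.  227.5] ctr [ 487. -280.] cent [ 486.2 -279.8] size [180. 200.] longdir 93.9 A 3827.5
blue px [290.9 100.6] ctr [888. -83.] cent [887.6 -83. ] size [69. 88.] longdir 178.5 A 447.5
red px [143.8 196.1] ctr [591. 390.] cent [599.  372.8] size [121. 135.] longdir 178.6 A 1024.0
yellow px [308.2 149.2] ctr [ 678. -117.] cent [ 678.8 -115.9] size [13. 39.] longdir 88.7 A 65.0
green px [316.1 135.4] ctr [ 752. -150.] cent [ 749.  -149.3] size [35. 56.] longdir 69.7 A 111.5
t 5.32 pos [590.3 394.1 143. ] jaw 64.3 F [-0.4  0.8  1.9] open 58.2 q [ 0.51  0.46  1.09  0.    1.57 -0.61]
turn [-0.13  0.24  0.  ] shift cm [ -4.67 -16.91  -8.3 ] j6 now -35 yawchg 0.0
turn [  0.38   0.21 -36.  ] shift cm [ -4.67 -16.91  -8.3 ] j6 now -35 yawchg -180.0
```

View pics/s4.png

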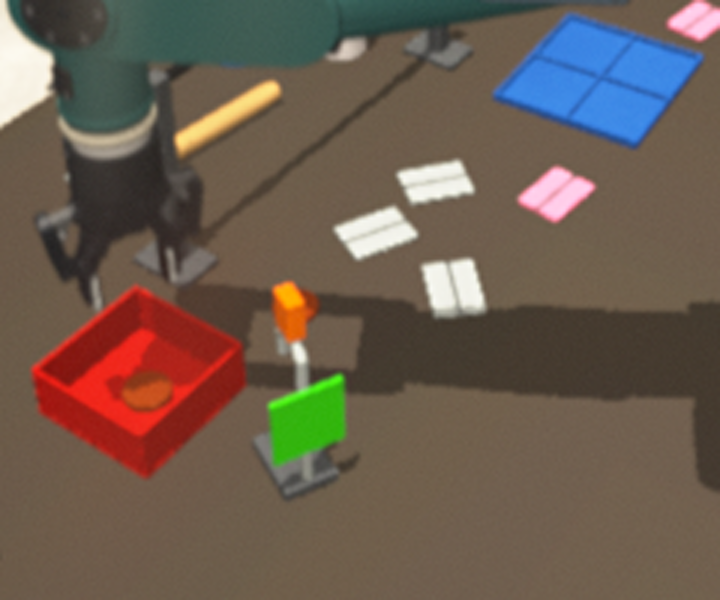

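Slug 1 lies in the bin, at zoomed side pixel (148,390). Now the second slug.

move_arm --increments '[0, 0, 0, -1.2, -4, 0, 5.8, 0, 0, 0, -2.4, -8, 0, 5.8, 0, 0, 0, -3.5, -12, -1, 5.8, 0, 0, 0, -4.7, -16, -2, 5.8, 0, 0, 0, -4.7, -16.9, -4, 5.8]'

```text
t: 5.73
ee_pos: [539.6, 218.6, 93.8]
ee_rot: [0.159, 0.686, -0.157, 0.693]
contact_force: [0.6, 0.7, 0.9]
opening: 57.4
```

move_arm --increments '[0, 0, 0, 0, 0, -2, 5.8, 0, 0, 0, 0, 0, -4, 5.8, 0, 0, 0, 0, 0, -4, 5.8, 0, 0, 0, 0, 0, -4, 5.8]'

```text
t: 6.07
ee_pos: [538.6, 222.3, 49.5]
ee_rot: [0.157, 0.689, -0.157, 0.69]
contact_force: [0.9, -0.6, 0.4]
opening: 58.4
```

```bash
python3 - <<'E'
from h import *
st(); go(543.6,225.2,-1.5)
E
```

```text
t 6.07 pos [538.6 222.3  49.5] jaw 64.3 F [ 0.9 -0.6  0.4] open 58.4 q [ 0.29  0.26  1.54  0.    1.34 -0.83]
turn [-0.01  0.02  0.  ] shift cm [ 0.5   0.29 -5.1 ] j6 now -47 yawchg 0.0
turn [ 3.0e-02  1.0e-02 -3.6e+01] shift cm [ 0.5   0.29 -5.1 ] j6 now -47 yawchg -180.0
```

move_arm --increments '[0, 0, 0, 0.5, 0.3, -1, 5.8, 0, 0, 0, 0.5, 0.3, -2.5, 5.8, 0, 0, 0, 0.5, 0.3, -4, 5.8, 0, 0, 0, 0.5, 0.3, -4.7, 5.8, 0, 0, 0, 0.5, 0.3, -4.9, 5.8]'

```text
t: 6.48
ee_pos: [543.3, 225.8, -1.4]
ee_rot: [0.157, 0.69, -0.157, 0.689]
contact_force: [-0.1, -0.6, -0.3]
opening: 57.8
```

```bash
python3 - <<'E'
from h import *
st(); go(543.6,225.2,-1.5)
E
```

```text
t 6.48 pos [543.3 225.8  -1.4] jaw 64.4 F [-0.1 -0.6 -0.3] open 57.8 q [ 0.3   0.33  1.57  0.    1.25 -0.83]
turn [ 0.   -0.01  0.  ] shift cm [ 0.03 -0.06 -0.01] j6 now -47 yawchg 0.0
turn [-1.0e-02 -0.0e+00 -3.6e+01] shift cm [ 0.03 -0.06 -0.01] j6 now -47 yawchg -180.0
```

move_arm --increments '[0, 0, 0, 0, 0, 0, 4.8, 0, 0, 0, 0, 0, 0, 4.2, 0, 0, 0, 0, 0, 0, 3.0, 0, 0, 0, 0, 0, 0, 3.0, 0, 0, 0, 0, 0, 0, 3.0]'

```text
t: 6.9
ee_pos: [544.4, 225.9, 0.5]
ee_rot: [0.158, 0.689, -0.156, 0.69]
contact_force: [0.6, 0.6, 2.6]
opening: 41.7
```

move_arm --increments '[0, 0, 0, 0, 0, 0, 3.0, 0, 0, 0, 0, 0, 2, 3.0, 0, 0, 0, 0, 0, 5, 3.0, 0, 0, 0, 0, 0, 9, 3.0, 0, 0, 0, 0, 0, 12, 3.0]'

```text
t: 7.32
ee_pos: [543.1, 225.2, 120.9]
ee_rot: [0.157, 0.689, -0.157, 0.689]
contact_force: [0.5, 0.3, -0.4]
opening: 41.8
```

move_arm --increments '[0, 0, 0, 1, 4, 0, 3.0, 0, 0, 0, 2, 8, 0, 3.0, 0, 0, 0, 3, 12, 0, 3.0, 0, 0, 0, 3.7, 15, 0, 3.0, 0, 0, 0, 3.7, 16.5, 0, 3.0]'

```text
t: 7.73
ee_pos: [580.2, 393.9, 117.8]
ee_rot: [0.156, 0.69, -0.156, 0.689]
contact_force: [0.2, -0.8, -1.2]
opening: 41.4
```

move_arm --increments '[0, 0, 0, 0, 0, 0, 3.0, 0, 0, 0, 0, 0, 0, 3.0, 0, 0, 0, 0, 0, 0, 3.0]'

```text
t: 7.98
ee_pos: [580.0, 389.3, 118.5]
ee_rot: [0.157, 0.69, -0.158, 0.689]
contact_force: [-0.8, 0.0, -0.4]
opening: 41.6
```

```bash
python3 - <<'E'
from h import *
st(); go(584,390,40)
p,d=cams.snapshot('side')
cv2.imwrite('pics/s5.png',cv2.resize(p[200:400,120:360],None,fx=3,fy=3,interpolation=2))
E
```

```text
t 7.98 pos [580.  389.3 118.5] jaw 64.3 F [-0.8  0.  -0.4] open 41.6 q [ 0.51  0.46  1.13 -0.    1.55 -0.61]
turn [ 0.02 -0.01  0.  ] shift cm [ 0.4   0.07 -7.85] j6 now -35 yawchg 0.0
turn [-2.0e-02 -3.0e-02 -3.6e+01] shift cm [ 0.4   0.07 -7.85] j6 now -35 yawchg -180.0
```

View pics/s5.png

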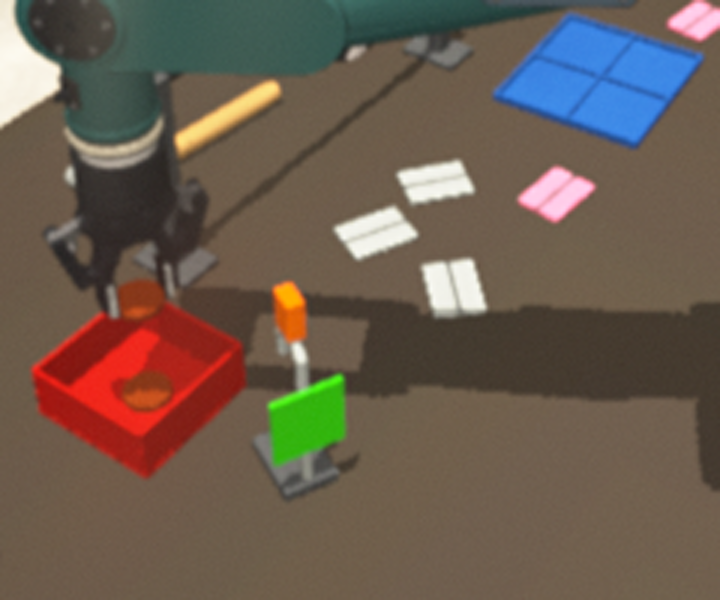

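Slug 2 is held above the bin. Lower and release.

move_arm --increments '[0, 0, 0, 1.0, -0.5, -2.5, 3.0, 0, 0, 0, 1.0, -0.5, -5, 3.0, 0, 0, 0, 1.0, -0.5, -7.5, 3.0, 0, 0, 0, 1.0, -0.5, -8, 3.0, 0, 0, 0, 1.0, -0.5, -8, 3.0]'

```text
t: 8.45
ee_pos: [588.6, 383.0, 36.0]
ee_rot: [0.156, 0.691, -0.159, 0.688]
contact_force: [-0.4, 0.2, -0.1]
opening: 41.7
```

move_arm --increments '[0, 0, 0, 0, 0, 0, 5.4, 0, 0, 0, 0, 0, 0, 6.2, 0, 0, 0, 0, 0, 2, 6.2, 0, 0, 0, 0, 0, 6, 6.2, 0, 0, 0, 0, 0, 10, 6.2]'

```text
t: 8.87
ee_pos: [589.8, 385.1, 140.6]
ee_rot: [0.157, 0.69, -0.157, 0.689]
contact_force: [0.1, 0.1, -0.0]
opening: 62.0
```

```bash
python3 - <<'E'
from det import *
p,d=cams.snapshot('side')
cv2.imwrite('pics/s6.png',cv2.resize(p[200:400,120:360],None,fx=3,fy=3,interpolation=2))
p,d=cams.snapshot('top');det(p)
st(); go(544,94.4,80,152.9)
E
```

```text
white px [289.3 250.6] ctr [421. -65.] cent [422.5 -65.1] size [50. 71.] longdir 84.7 A 320.5
white px [228.9 248.2] ctr [434. 116.] cent [434.3 115.3] size [51. 69.] longdir 133.9 A 383.0
white px [235.4 211.6] ctr [544.  94.] cent [544.   94.4] size [54. 72.] longdir 62.9 A 389.5
white px [269.3 212.5] ctr [539.  -8.] cent [538.9  -7.9] size [53. 73.] longdir 51.5 A 394.0
white px [208.6 150. ] ctr [737. 173.] cent [736.8 174.4] size [19. 49.] longdir 88.7 A 91.0
white px [194.5 125.4] ctr [818. 218.] cent [815.8 217.4] size [28. 90.] longdir 174.3 A 208.0
white px [320.8 118.8] ctr [ 828. -174.] cent [ 828.2 -174.7] size [65. 71.] longdir 177.7 A 357.0
slug px [138.8 200.9] ctr [585. 385.] cent [583.5 385.3] size [43. 56.] longdir 138.7 A 165.5
blue px [360.  227.5] ctr [ 487. -280.] cent [ 486.2 -279.8] size [180. 200.] longdir 93.9 A 3827.0
blue px [290.8 100.6] ctr [888. -83.] cent [887.6 -82.9] size [69. 88.] longdir 178.5 A 447.0
red px [145.5 196.2] ctr [591. 386.] cent [598.8 367.5] size [113. 138.] longdir 0.5 A 878.5
yellow px [308.2 149.2] ctr [ 678. -117.] cent [ 678.7 -116. ] size [13. 39.] longdir 88.7 A 66.0
green px [316.1 135.4] ctr [ 752. -150.] cent [ 749.1 -149.3] size [35. 56.] longdir 69.7 A 111.5
t 8.97 pos [595.1 388.2 153.5] jaw 64.4 F [0.5 0.5 1.4] open 61.9 q [ 0.5   0.45  1.07 -0.    1.59 -0.62]
turn [-0.28  0.09 17.71] shift cm [ -5.11 -29.38  -7.35] j6 now -36 yawchg 88.5
turn [  0.09   0.28 -18.29] shift cm [ -5.11 -29.38  -7.35] j6 now -36 yawchg -91.5
```

View pics/s6.png

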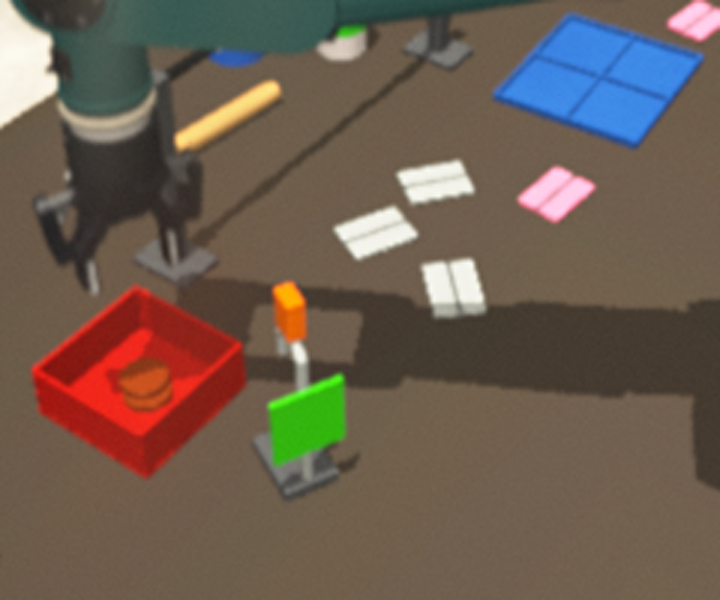

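Both slugs are in the bin, and the rest of the scene is unchanged. Now coupon B at (544,94).

move_arm --increments '[0, 0, -1.4, -1, -4, 0, 6.4, 0, 0, -2.8, -2, -8, 0, 6.4, 0, 0, -4.2, -3, -12, 0, 6.4, 0, 0, -5.6, -4, -16, -1, 6.4, 0, 0, -7, -4.6, -20, -2, 6.4]'

```text
t: 9.38
ee_pos: [545.2, 185.2, 123.2]
ee_rot: [0.361, 0.607, -0.357, 0.612]
contact_force: [-0.2, -0.6, 0.2]
opening: 64.2
```

move_arm --increments '[0, 0, -1.4, 0, -3.5, 0, 6.4, 0, 0, -2.8, 0, -7, 0, 6.4, 0, 0, -4.2, -0.3, -9, -1, 6.4, 0, 0, -5.6, -0.5, -9.4, -2, 6.4, 0, 0, -7, -0.5, -9.4, -4, 6.4]'

```text
t: 9.8
ee_pos: [542.6, 90.3, 84.5]
ee_rot: [0.529, 0.47, -0.523, 0.475]
contact_force: [0.9, 0.8, 0.5]
opening: 63.8
```

move_arm --increments '[0, 0, -1.4, 0, 0, 0, 6.4, 0, 0, -2.8, 0, 0, 0, 6.4, 0, 0, -4.2, 0, 0, 0, 6.4, 0, 0, -4.2, 0, 0, 0, 6.4, 0, 0, -4.2, 0, 0, 0, 6.4]'

```text
t: 10.22
ee_pos: [540.6, 92.2, 81.5]
ee_rot: [0.603, 0.371, -0.6, 0.373]
contact_force: [0.2, 0.0, 1.0]
opening: 64.2
```

```bash
python3 - <<'E'
from h import *
st(); go(544,94.4,20,-27.1)
E
```

```text
t 10.22 pos [540.6  92.2  81.5] jaw -26.5 F [0.2 0.  1. ] open 64.2 q [ 0.07  0.16  1.59 -0.    1.38  0.53]
turn [-0.    0.05 -0.13] shift cm [ 0.34  0.22 -6.15] j6 now 30 yawchg -0.6
turn [-0.08 -0.   35.87] shift cm [ 0.34  0.22 -6.15] j6 now 30 yawchg 179.4
```

move_arm --increments '[0, 0, -0.1, 0.3, 0.2, -2, 6.4, 0, 0, -0.1, 0.3, 0.2, -4, 6.4, 0, 0, -0.1, 0.3, 0.2, -6, 6.4, 0, 0, -0.1, 0.3, 0.2, -7.5, 6.4, 0, 0, -0.1, 0.3, 0.2, -8.2, 6.4]'

```text
t: 10.63
ee_pos: [541.4, 94.1, -4.1]
ee_rot: [-0.602, -0.37, 0.604, -0.369]
contact_force: [-0.6, -0.2, 0.3]
opening: 64.3
```

move_arm --increments '[0, 0, 0, 0, 0, 0, 6.2, 0, 0, 0, 0, 0, 0, 6.2]'

```text
t: 10.8
ee_pos: [542.9, 94.2, -1.9]
ee_rot: [0.604, 0.369, -0.603, 0.369]
contact_force: [1.6, 0.1, 0.4]
opening: 62.1
```

```bash
python3 - <<'E'
from h import *
st(); go(544,94.4,-1.5,-27.1)
E
```

```text
t 10.8 pos [542.9  94.2  -1.9] jaw -27.1 F [1.6 0.1 0.4] open 62.1 q [ 0.07  0.25  1.67 -0.    1.22  0.54]
turn [-0.    0.01 -0.  ] shift cm [0.11 0.02 0.04] j6 now 31 yawchg -0.0
turn [-2.0e-02 -0.0e+00  3.6e+01] shift cm [0.11 0.02 0.04] j6 now 31 yawchg 180.0
```

move_arm --increments '[0, 0, 0, 0.1, 0, 0, 5.4, 0, 0, 0, 0.1, 0, 0, 4.8, 0, 0, 0, 0.1, 0, 0, 3.5, 0, 0, 0, 0.1, 0, 0, 3.5, 0, 0, 0, 0.1, 0, 0, 3.5]'

```text
t: 11.22
ee_pos: [545.1, 94.3, -0.3]
ee_rot: [0.605, 0.368, -0.602, 0.369]
contact_force: [-0.3, -0.3, 4.9]
opening: 47.2
```

move_arm --increments '[0, 0, 0, 0, 0, 0, 3.5, 0, 0, 0, 0, 0, 2, 3.5, 0, 0, 0, 0, 0, 5, 3.5, 0, 0, 0, 0, 0, 8, 3.5, 0, 0, 0, 0, 0, 8, 3.5]'

```text
t: 11.63
ee_pos: [547.9, 94.5, 84.7]
ee_rot: [0.608, 0.366, -0.599, 0.371]
contact_force: [2.3, 0.2, -0.8]
opening: 47.2
```

```bash
python3 - <<'E'
from det import *
st()
p,d=cams.snapshot('side')
cv2.imwrite('pics/s7.png',cv2.resize(p[140:340,170:410],None,fx=3,fy=3,interpolation=2))
p,d=cams.snapshot('top')
cv2.imwrite('pics/t7.png',cv2.resize(p[140:340,170:410],None,fx=3,fy=3,interpolation=2))
hsv=cv2.cvtColor(p,cv2.COLOR_BGR2HSV).astype(int)
m=(hsv[...,0]>100)&(hsv[...,0]<125)&(hsv[...,1]>130); m[:150]=0
c=max(blobs(m),key=cv2.contourArea)
w=np.array([onz('top',u,v,10)[:2] for u,v in c[:,0]+0.0],np.float32); rr=cv2.minAreaRect(w); print('tray',rr,cv2.boxPoints(rr).round())
ctr=np.array(rr[0]); 
a=np.radians(4); X=np.array([np.cos(a),np.sin(a)]);Y=np.array([-np.sin(a),np.cos(a)])
for sx in(1,-1):
  for sy in (1,-1): q=ctr+44*sx*X+49*sy*Y; print(sx,sy,q.round(1),np.round(proj('top',(*q,4))))
E
```

```text
t 11.63 pos [547.9  94.5  84.7] jaw -27.1 F [ 2.3  0.2 -0.8] open 47.2 q [ 0.07  0.17  1.58 -0.    1.38  0.54]
tray ((487.2447204589844, -279.8827209472656), (179.50418090820312, 200.36314392089844), 3.898873805999756) [[ 391. -186.]
 [ 405. -386.]
 [ 584. -374.]
 [ 570. -174.]]
1 1 [ 527.7 -227.9] [342. 214.]
1 -1 [ 534.6 -325.7] [374. 211.]
-1 1 [ 439.9 -234.1] [345. 243.]
-1 -1 [ 446.8 -331.8] [377. 240.]
```

View pics/s7.png

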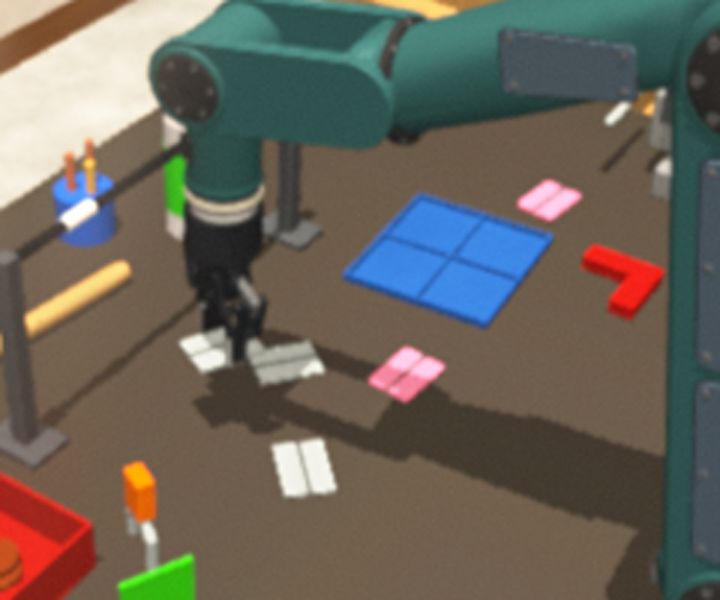

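View pics/t7.png

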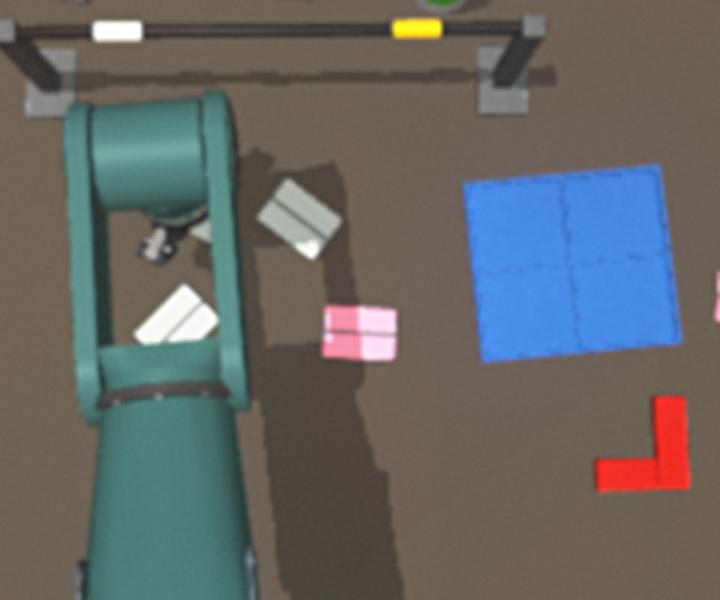

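Coupon B is held. I'll carry it to the far-right compartment at (535,-326).

move_arm --increments '[0, 0, -1.2, -0.4, -4, 0, 3.5, 0, 0, -2.4, -0.8, -8, 0, 3.5, 0, 0, -3.6, -1, -12, 0, 3.5, 0, 0, -4.8, -1, -16, 0, 3.5, 0, 0, -6, -1, -20, 0, 3.5]'

```text
t: 12.15
ee_pos: [531.4, -107.0, 74.7]
ee_rot: [-0.677, -0.199, 0.68, -0.198]
contact_force: [1.4, 0.4, -2.6]
opening: 47.1
```

move_arm --increments '[0, 0, -1.2, 0, -4, 0, 3.5, 0, 0, -2.4, 0, -8, 0, 3.5, 0, 0, -3.6, 0, -12, 0, 3.5, 0, 0, -4.8, 0, -16, 0, 3.5, 0, 0, -5.8, 0, -20, 0, 3.5]'

```text
t: 12.57
ee_pos: [531.7, -306.9, 74.4]
ee_rot: [-0.705, -0.023, 0.708, -0.021]
contact_force: [0.8, 0.7, -2.0]
opening: 47.3
```

move_arm --increments '[0, 0, 0, 0, 0, 0, 3.5, 0, 0, 0, 0, 0, 0, 3.5, 0, 0, 0, 0, 0, 0, 3.5, 0, 0, 0, 0, 0, 0, 3.5]'

```text
t: 12.9
ee_pos: [532.7, -304.1, 75.7]
ee_rot: [-0.706, -0.025, 0.707, -0.023]
contact_force: [-0.2, 0.1, -0.9]
opening: 47.2
```

```bash
python3 - <<'E'
from h import *
st(); go(534.6,-325.7,5.5,-86.1)
E
```

```text
t 12.9 pos [ 532.7 -304.1   75.7] jaw -86.1 F [-0.2  0.1 -0.9] open 47.2 q [-0.61  0.31  1.43  0.    1.41  0.89]
turn [-0.03 -0.03 -0.01] shift cm [ 0.19 -2.16 -7.02] j6 now 51 yawchg -0.0
turn [ 0.04 -0.04 35.99] shift cm [ 0.19 -2.16 -7.02] j6 now 51 yawchg 180.0
```

move_arm --increments '[0, 0, 0, 0.2, -1.1, 0, 3.5, 0, 0, 0, 0.2, -2.15, 0, 3.5, 0, 0, 0, 0.2, -2.15, -2, 3.5, 0, 0, 0, 0.2, -2.15, -4, 3.5, 0, 0, 0, 0.2, -2.15, -5, 3.5]'

```text
t: 13.32
ee_pos: [534.5, -327.1, 25.0]
ee_rot: [-0.706, -0.024, 0.708, -0.023]
contact_force: [-0.8, 1.0, -2.5]
opening: 47.2
```

move_arm --increments '[0, 0, 0, 0, 0, -0.5, 3.5, 0, 0, 0, 0, 0, -1, 3.5, 0, 0, 0, 0, 0, -1.6, 3.5, 0, 0, 0, 0, 0, -1.9, 3.5, 0, 0, 0, 0, 0, -1.9, 3.5]'

```text
t: 13.73
ee_pos: [535.3, -327.3, 8.0]
ee_rot: [-0.707, -0.024, 0.707, -0.024]
contact_force: [-0.6, -0.6, -1.5]
opening: 47.3
```

```bash
python3 - <<'E'
from h import *
st(); go(534.6,-325.7,5,-86.1)
E
```

```text
t 13.73 pos [ 535.3 -327.3    8. ] jaw -86.1 F [-0.6 -0.6 -1.5] open 47.3 q [-0.64  0.39  1.46 -0.    1.29  0.86]
turn [-0.   -0.    0.01] shift cm [-0.07  0.16 -0.3 ] j6 now 50 yawchg 0.0
turn [-1.000e-02  0.000e+00 -3.599e+01] shift cm [-0.07  0.16 -0.3 ] j6 now 50 yawchg -180.0
```

move_arm --increments '[0, 0, 0, -0.1, 0.15, -0.15, 3.5, 0, 0, 0, -0.1, 0.15, -0.3, 3.5, 0, 0, 0, -0.1, 0.15, -0.3, 5.2, 0, 0, 0, -0.1, 0.15, -0.3, 5.8, 0, 0, 0, -0.1, 0.15, -0.3, 5.8]'

```text
t: 14.15
ee_pos: [534.8, -326.2, 6.1]
ee_rot: [0.707, 0.023, -0.706, 0.024]
contact_force: [-0.3, -0.2, 0.1]
opening: 57.8
```

move_arm --increments '[0, 0, 0, 0, 0, 0.5, 5.8, 0, 0, 0, 0, 0, 2, 6.2, 0, 0, 0, 0, 0, 5, 6.2, 0, 0, 0, 0, 0, 8, 6.2, 0, 0, 0, 0, 0, 8, 6.2]'

```text
t: 14.57
ee_pos: [538.1, -328.6, 94.1]
ee_rot: [0.711, 0.02, -0.703, 0.027]
contact_force: [1.0, -0.2, 1.6]
opening: 62.4
```

move_arm --increments '[0, 0, 1.4, 0, 4, 0, 6.2, 0, 0, 2.8, 0, 8, 0, 6.2, 0, 0, 4.2, 0, 12, 0, 6.2, 0, 0, 5.6, 0, 16, 0, 6.2, 0, 0, 7, 0, 20, 0, 6.2]'

```text
t: 14.98
ee_pos: [534.4, -124.4, 86.2]
ee_rot: [0.667, 0.236, -0.666, 0.237]
contact_force: [0.7, 0.1, 0.0]
opening: 62.2
```

```bash
python3 - <<'E'
from det import *
p,d=cams.snapshot('top');det(p)
cv2.imwrite('pics/t8.png',cv2.resize(p[140:340,190:430],None,fx=3,fy=3,interpolation=2))
st(); go(539,-8,80,-38.5)
E
```

```text
white px [293.1 246.5] ctr [434. -77.] cent [434.6 -76.9] size [22. 50.] longdir 79.1 A 90.5
white px [228.5 248.5] ctr [434. 117.] cent [433.5 116.6] size [51. 71.] longdir 134.0 A 401.0
white px [269.4 212.4] ctr [539.  -8.] cent [539.1  -8. ] size [53. 73.] longdir 51.5 A 392.0
white px [208.5 150. ] ctr [737. 175.] cent [736.8 174.7] size [19. 46.] longdir 88.7 A 90.0
white px [194.6 125.4] ctr [818. 218.] cent [816.  217.3] size [28. 90.] longdir 174.0 A 209.0
white px [320.8 118.8] ctr [ 828. -174.] cent [ 828.2 -174.8] size [65. 71.] longdir 177.7 A 358.5
slug px [138.  199.3] ctr [589. 388.] cent [588.5 387.7] size [48. 55.] longdir 0.7 A 225.5
blue px [329.2 221.1] ctr [ 501. -188.] cent [ 507.8 -187.7] size [21. 63.] longdir 177.8 A 89.0
blue px [366.4 229.3] ctr [ 487. -283.] cent [ 480.2 -298.8] size [180. 194.] longdir 93.9 A 3046.5
blue px [290.9 100.6] ctr [888. -83.] cent [887.5 -83. ] size [69. 88.] longdir 178.5 A 448.5
red px [133.8 199. ] ctr [591. 402.] cent [590.9 402.9] size [135. 149.] longdir 88.6 A 2074.5
yellow px [308.2 149.2] ctr [ 678. -117.] cent [ 678.8 -116.1] size [13. 39.] longdir 88.7 A 65.0
green px [133.  264.7] ctr [391. 371.] cent [391.7 372.4] size [11. 49.] longdir 65.8 A 37.5
green px [316.1 135.4] ctr [ 752. -150.] cent [ 749.1 -149.3] size [35. 56.] longdir 69.7 A 111.5
t 15.03 pos [ 534.1 -116.5   86. ] jaw -50.3 F [-0.7  4.2 -0.6] open 61.9 q [-0.32  0.15  1.59  0.01  1.4   0.55]
turn [-0.08  0.    2.36] shift cm [ 0.49 10.85 -0.6 ] j6 now 32 yawchg 11.8
turn [  0.     0.12 -33.64] shift cm [ 0.49 10.85 -0.6 ] j6 now 32 yawchg -168.2
```

View pics/t8.png

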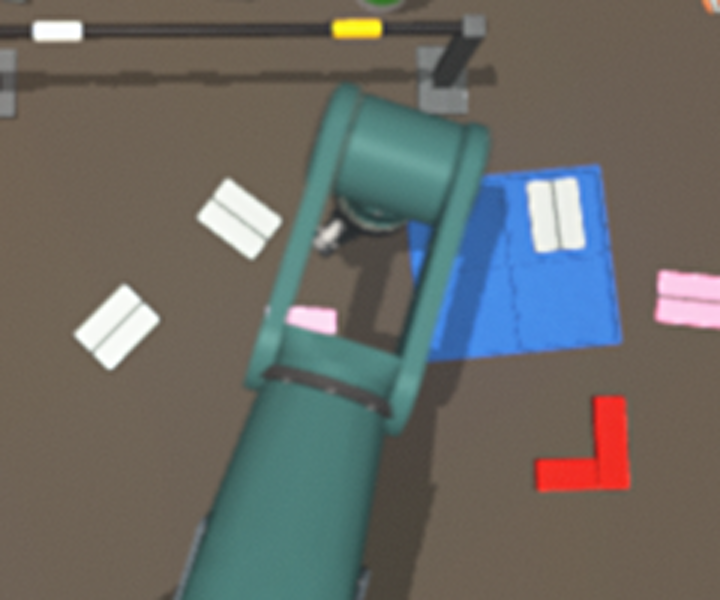

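Coupon B lies squarely inside the far-right compartment. Now coupon C at (539,-8).

move_arm --increments '[0, 0, 1.2, 0.3, 4, 0, 6.2, 0, 0, 2.4, 0.5, 8, 0, 6.2, 0, 0, 2.4, 0.5, 10.8, 0, 6.2, 0, 0, 2.4, 0.5, 10.8, -2, 6.2, 0, 0, 2.4, 0.5, 10.8, -2, 6.2]'

```text
t: 15.45
ee_pos: [537.7, -16.1, 63.2]
ee_rot: [-0.637, -0.305, 0.639, -0.304]
contact_force: [-1.0, -0.3, -1.6]
opening: 62.3
```

move_arm --increments '[0, 0, 0, 0, 0, 0, 6.2, 0, 0, 0, 0, 0, 0, 6.2, 0, 0, 0, 0, 0, 0, 6.2]'

```text
t: 15.7
ee_pos: [540.0, -19.0, 66.3]
ee_rot: [0.639, 0.303, -0.638, 0.303]
contact_force: [0.2, -0.2, 0.2]
opening: 61.9
```

```bash
python3 - <<'E'
from h import *
st(); go(539,-8,-1,-38.5)
E
```

```text
t 15.7 pos [540.  -19.   66.3] jaw -39.3 F [ 0.2 -0.2  0.2] open 61.9 q [-0.14  0.16  1.63 -0.    1.35  0.55]
turn [0.01 0.02 0.15] shift cm [-0.1   1.1  -6.73] j6 now 31 yawchg 0.8
turn [ 3.000e-02 -1.000e-02 -3.585e+01] shift cm [-0.1   1.1  -6.73] j6 now 31 yawchg -179.2
```

move_arm --increments '[0, 0, 0.15, -0.1, 1.1, 0, 6.2, 0, 0, 0.15, -0.1, 1.1, -2, 6.2, 0, 0, 0.15, -0.1, 1.1, -4, 6.2, 0, 0, 0.15, -0.1, 1.1, -5.5, 6.2, 0, 0, 0.15, -0.1, 1.1, -6.4, 6.2]'

```text
t: 16.12
ee_pos: [537.4, -6.6, -0.2]
ee_rot: [-0.636, -0.308, 0.637, -0.307]
contact_force: [-0.6, 0.6, -0.5]
opening: 62.3
```

move_arm --increments '[0, 0, 0, 0, 0, -0.1, 6.2, 0, 0, 0, 0, 0, -0.1, 6.2]'

```text
t: 16.28
ee_pos: [538.3, -6.8, 0.3]
ee_rot: [-0.637, -0.308, 0.637, -0.308]
contact_force: [-0.1, 0.3, 0.9]
opening: 62.1
```

```bash
python3 - <<'E'
from h import *
st(); go(539,-8,-1.5,-38.5)
E
```

```text
t 16.28 pos [ 5.383e+02 -6.800e+00  3.000e-01] jaw -38.4 F [-0.1  0.3  0.9] open 62.1 q [-0.12  0.22  1.69  0.    1.22  0.55]
turn [-0.   -0.   -0.02] shift cm [ 0.07 -0.12 -0.18] j6 now 32 yawchg -0.1
turn [ 1.000e-02 -0.000e+00  3.598e+01] shift cm [ 0.07 -0.12 -0.18] j6 now 32 yawchg 179.9
```

move_arm --increments '[0, 0, 0, 0.05, -0.1, -0.2, 5.8, 0, 0, 0, 0.05, -0.1, -0.2, 5.2, 0, 0, 0, 0.05, -0.1, -0.2, 4.6, 0, 0, 0, 0.05, -0.1, -0.2, 3.5, 0, 0, 0, 0.05, -0.1, -0.2, 3.5]'

```text
t: 16.7
ee_pos: [539.8, -8.0, 0.0]
ee_rot: [0.637, 0.307, -0.636, 0.308]
contact_force: [-2.7, 0.5, 5.7]
opening: 47.1
```

move_arm --increments '[0, 0, 0, 0, 0, 0, 3.5, 0, 0, 0, 0, 0, 2, 3.5, 0, 0, 0, 0, 0, 5, 3.5, 0, 0, 0, 0, 0, 8, 3.5, 0, 0, 0, 0, 0, 8, 3.5]'

```text
t: 17.12
ee_pos: [543.3, -8.4, 85.4]
ee_rot: [0.641, 0.305, -0.633, 0.31]
contact_force: [2.7, -0.6, 0.0]
opening: 47.4
```

move_arm --increments '[0, 0, -1.4, 0, -4, 0, 3.5, 0, 0, -2.8, 0, -8, 0, 3.5, 0, 0, -4.2, -0.5, -12, 0, 3.5, 0, 0, -5.6, -1, -16, 0, 3.5, 0, 0, -7, -1.2, -19, 0, 3.5]'

```text
t: 17.53
ee_pos: [525.7, -200.7, 77.5]
ee_rot: [-0.7, -0.099, 0.7, -0.1]
contact_force: [0.7, -0.1, -2.0]
opening: 47.3
```

move_arm --increments '[0, 0, -1.2, 0, -1.5, 0, 3.5, 0, 0, -2.5, 0, -3, 0, 3.5, 0, 0, -2.5, 0, -3, 0, 3.5, 0, 0, -2.5, 0, -3, 0, 3.5, 0, 0, -2.5, 0, -3, 0, 3.5]'

```text
t: 17.95
ee_pos: [526.6, -226.9, 77.6]
ee_rot: [-0.706, -0.027, 0.707, -0.026]
contact_force: [0.4, 0.1, -2.0]
opening: 47.1
```

```bash
python3 - <<'E'
from h import *
st(); go(527.7,-227.9,5,-86.1)
E
```

```text
t 17.95 pos [ 526.6 -226.9   77.6] jaw -85.8 F [ 0.4  0.1 -2. ] open 47.1 q [-0.51  0.22  1.53  0.    1.39  0.99]
turn [-0.01 -0.01 -0.07] shift cm [ 0.11 -0.1  -7.26] j6 now 57 yawchg -0.3
turn [ 2.000e-02 -2.000e-02  3.593e+01] shift cm [ 0.11 -0.1  -7.26] j6 now 57 yawchg 179.7
```

move_arm --increments '[0, 0, 0, 0.1, -0.1, -2, 3.5, 0, 0, 0, 0.1, -0.1, -4, 3.5, 0, 0, 0, 0.1, -0.1, -5.5, 3.5, 0, 0, 0, 0.1, -0.1, -6.5, 3.5, 0, 0, 0, 0.1, -0.1, -6.8, 3.5]'

```text
t: 18.37
ee_pos: [526.5, -226.9, 7.8]
ee_rot: [-0.705, -0.027, 0.708, -0.025]
contact_force: [-0.5, 0.6, -1.9]
opening: 47.2
```

```bash
python3 - <<'E'
from h import *
st(); go(527.7,-227.9,5,-86.1)
E
```

```text
t 18.37 pos [ 526.5 -226.9    7.8] jaw -85.8 F [-0.5  0.6 -1.9] open 47.2 q [-0.51  0.29  1.6   0.    1.26  0.99]
turn [-0.03 -0.04 -0.07] shift cm [ 0.12 -0.1  -0.28] j6 now 57 yawchg -0.3
turn [ 0.07 -0.04 35.93] shift cm [ 0.12 -0.1  -0.28] j6 now 57 yawchg 179.7
```

move_arm --increments '[0, 0, 0, 0.05, -0.1, -0.3, 3.5, 0, 0, 0, 0.05, -0.1, -0.3, 3.5, 0, 0, 0, 0.05, -0.1, -0.3, 5.2, 0, 0, 0, 0.05, -0.1, -0.3, 5.8, 0, 0, 0, 0.05, -0.1, -0.3, 5.8]'

```text
t: 18.78
ee_pos: [529.4, -230.5, 8.9]
ee_rot: [0.708, 0.025, -0.706, 0.026]
contact_force: [0.5, 0.7, -0.2]
opening: 58.0
```

move_arm --increments '[0, 0, 0, 0, 0, 0.5, 5.8, 0, 0, 0, 0, 0, 2, 6.2, 0, 0, 0, 0, 0, 5, 6.2, 0, 0, 0, 0, 0, 8, 6.2, 0, 0, 0, 0, 0, 8, 6.2]'

```text
t: 19.2
ee_pos: [532.5, -232.2, 95.8]
ee_rot: [0.711, 0.023, -0.702, 0.028]
contact_force: [1.2, -1.1, 2.0]
opening: 61.9
```

move_arm --increments '[0, 0, -1.4, -1, 4, 0, 6.2, 0, 0, -2.8, -2, 8, 0, 6.2, 0, 0, -4.2, -3, 12, 0, 6.2, 0, 0, -5.6, -4, 16, 0, 6.2, 0, 0, -7, -5, 20, 0, 6.2]'

```text
t: 19.62
ee_pos: [479.8, -34.8, 88.3]
ee_rot: [0.683, -0.185, -0.682, -0.185]
contact_force: [0.6, 0.6, 0.3]
opening: 62.2
```

```bash
python3 - <<'E'
from det import *
p,d=cams.snapshot('top');det(p)
cv2.imwrite('pics/t9.png',cv2.resize(p[140:340,190:430],None,fx=3,fy=3,interpolation=2))
st(); go(433.6,116.6,80,44)
E
```

```text
white px [280.4 249.8] ctr [425. -38.] cent [425.5 -38.5] size [16. 48.] longdir 174.7 A 54.5
white px [228.5 248.5] ctr [434. 117.] cent [433.5 116.6] size [51. 71.] longdir 134.0 A 401.0
white px [343.3 213.7] ctr [ 530. -232.] cent [ 529.6 -231.8] size [50. 70.] longdir 4.3 A 345.5
white px [208.6 150. ] ctr [737. 173.] cent [736.8 174.4] size [19. 49.] longdir 88.7 A 91.0
white px [194.5 125.4] ctr [818. 218.] cent [815.8 217.4] size [28. 90.] longdir 174.3 A 208.0
white px [320.8 118.8] ctr [ 828. -174.] cent [ 828.2 -174.7] size [65. 71.] longdir 177.7 A 357.0
slug px [138.  199.3] ctr [589. 388.] cent [588.7 387.9] size [48. 55.] longdir 0.7 A 228.5
blue px [360.  227.5] ctr [ 487. -280.] cent [ 486.1 -279.8] size [179. 200.] longdir 93.9 A 3822.5
blue px [290.8 100.6] ctr [888. -83.] cent [887.8 -82.8] size [69. 88.] longdir 178.5 A 444.0
red px [133.8 199. ] ctr [591. 403.] cent [590.9 403. ] size [135. 148.] longdir 88.6 A 2071.5
yellow px [308.2 149.2] ctr [ 678. -117.] cent [ 678.8 -116.1] size [13. 39.] longdir 88.7 A 65.0
green px [133.  264.7] ctr [391. 371.] cent [391.7 372.4] size [11. 49.] longdir 65.8 A 37.5
green px [316.1 135.4] ctr [ 752. -150.] cent [ 749.1 -149.4] size [35. 56.] longdir 69.7 A 111.5
t 19.67 pos [477.7 -28.3  88. ] jaw -120.3 F [-2.4  5.4 -0.1] open 62.3 q [-0.18  0.    1.75  0.01  1.39  1.92]
turn [-0.   -0.11 32.87] shift cm [-4.41 14.49 -0.8 ] j6 now 110 yawchg 164.3
turn [-0.07  0.   -3.13] shift cm [-4.41 14.49 -0.8 ] j6 now 110 yawchg -15.7
```

View pics/t9.png

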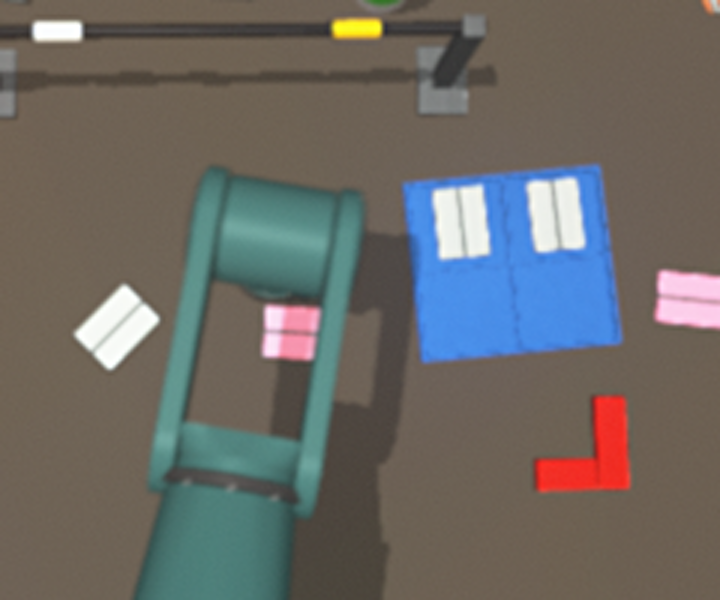

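Coupons B and C are in the two far compartments. For coupon A I'll take the large wrist turn, to stay clear of the joint limit.

move_arm --increments '[0, 0, 1.4, -1, 4, 0, 6.2, 0, 0, 2.8, -2, 8, 0, 6.2, 0, 0, 4.2, -3, 11, 0, 6.2, 0, 0, 5.6, -4, 13, 0, 6.2, 0, 0, 7, -4.4, 14.5, 0, 6.2]'

```text
t: 20.08
ee_pos: [435.3, 110.6, 88.1]
ee_rot: [0.707, 0.035, -0.706, 0.034]
contact_force: [0.4, 0.2, -1.3]
opening: 61.9
```

move_arm --increments '[0, 0, 1.4, 0, 0, 0, 6.2, 0, 0, 2.8, 0, 0, 0, 6.2, 0, 0, 4.2, 0, 0, 0, 6.2, 0, 0, 5.6, 0, 0, 0, 6.2, 0, 0, 7, 0, 0, 0, 6.2]'

```text
t: 20.5
ee_pos: [436.7, 108.7, 88.2]
ee_rot: [0.664, 0.244, -0.663, 0.245]
contact_force: [-0.1, 0.3, 0.4]
opening: 62.2
```

move_arm --increments '[0, 0, 1.4, 0, 0, 0, 6.2, 0, 0, 2.8, 0, 0, 0, 6.2, 0, 0, 4.2, 0, 0, 0, 6.2, 0, 0, 5.6, 0, 0, 0, 6.2, 0, 0, 7, 0, 0, 0, 6.2]'

```text
t: 20.92
ee_pos: [436.7, 108.5, 88.2]
ee_rot: [0.56, 0.432, -0.559, 0.433]
contact_force: [0.6, 0.6, 0.7]
opening: 62.3
```

move_arm --increments '[0, 0, 1.4, 0, 0, 0, 6.2, 0, 0, 2.8, 0, 0, 0, 6.2, 0, 0, 4.2, 0, 0, 0, 6.2, 0, 0, 5.6, 0, 0, 0, 6.2, 0, 0, 7, 0, 0, 0, 6.2]'

```text
t: 21.33
ee_pos: [436.7, 108.5, 88.2]
ee_rot: [0.404, 0.58, -0.403, 0.581]
contact_force: [0.6, -0.1, -0.0]
opening: 62.4
```

```bash
python3 - <<'E'
from h import *
st(); go(433.6,116.6,40,44)
E
```

```text
t 21.33 pos [436.7 108.5  88.2] jaw 20.5 F [ 0.6 -0.1 -0. ] open 62.4 q [ 0.12 -0.06  1.81 -0.    1.39 -0.24]
turn [-0.01  0.02  4.71] shift cm [-0.31  0.81 -4.82] j6 now -14 yawchg 23.5
turn [ 3.000e-02  1.000e-02 -3.129e+01] shift cm [-0.31  0.81 -4.82] j6 now -14 yawchg -156.5
```

move_arm --increments '[0, 0, 1.4, -0.3, 0.8, 0, 6.2, 0, 0, 2.8, -0.3, 0.8, -2, 6.2, 0, 0, 4.2, -0.3, 0.8, -4.5, 6.2, 0, 0, 4.2, -0.3, 0.8, -4.5, 6.2, 0, 0, 4.2, -0.3, 0.8, -4.5, 6.2]'

```text
t: 21.75
ee_pos: [432.2, 116.4, 41.8]
ee_rot: [0.293, 0.644, -0.294, 0.642]
contact_force: [-0.2, 0.2, -0.5]
opening: 62.2
```

```bash
python3 - <<'E'
from h import *
st(); go(433.6,116.6,-1.5,44)
E
```

```text
t 21.75 pos [432.2 116.4  41.8] jaw 40.9 F [-0.2  0.2 -0.5] open 62.2 q [ 0.14 -0.02  1.87  0.    1.29 -0.58]
turn [ 0.   -0.03  0.62] shift cm [ 0.14  0.02 -4.33] j6 now -33 yawchg 3.1
turn [-5.000e-02 -1.000e-02 -3.538e+01] shift cm [ 0.14  0.02 -4.33] j6 now -33 yawchg -176.9
```

move_arm --increments '[0, 0, 0.6, 0.1, 0, -1.5, 6.2, 0, 0, 0.6, 0.1, 0, -3, 6.2, 0, 0, 0.6, 0.1, 0, -4.0, 6.2, 0, 0, 0.6, 0.1, 0, -4.2, 6.2, 0, 0, 0.6, 0.1, 0, -4.3, 6.2]'

```text
t: 22.17
ee_pos: [434.5, 116.7, -0.2]
ee_rot: [0.276, 0.651, -0.276, 0.651]
contact_force: [-0.4, -0.7, -0.1]
opening: 62.2
```

```bash
python3 - <<'E'
from h import *
st(); go(433.6,116.6,-1.5,44)
E
```

```text
t 22.17 pos [ 4.345e+02  1.167e+02 -2.000e-01] jaw 44.0 F [-0.4 -0.7 -0.1] open 62.2 q [ 0.14  0.04  1.91  0.    1.2  -0.63]
turn [-0.  0. -0.] shift cm [-0.09 -0.01 -0.13] j6 now -36 yawchg -0.0
turn [-1.0e-02 -0.0e+00  3.6e+01] shift cm [-0.09 -0.01 -0.13] j6 now -36 yawchg 180.0
```

move_arm --increments '[0, 0, 0, -0.1, 0, -0.1, 5.8, 0, 0, 0, -0.1, 0, -0.1, 5.2, 0, 0, 0, -0.1, 0, -0.1, 4.6, 0, 0, 0, -0.1, 0, -0.1, 3.5, 0, 0, 0, -0.1, 0, -0.1, 3.5]'

```text
t: 22.58
ee_pos: [434.1, 117.0, -0.0]
ee_rot: [0.276, 0.65, -0.275, 0.652]
contact_force: [-1.5, 0.2, 6.2]
opening: 47.1
```

move_arm --increments '[0, 0, 0, 0, 0, 0, 3.5, 0, 0, 0, 0, 0, 2, 3.5, 0, 0, 0, 0, 0, 5, 3.5, 0, 0, 0, 0, 0, 8, 3.5, 0, 0, 0, 0, 0, 8, 3.5]'

```text
t: 23.0
ee_pos: [437.5, 117.3, 84.9]
ee_rot: [0.278, 0.647, -0.274, 0.655]
contact_force: [1.3, 1.0, -0.3]
opening: 47.0
```

move_arm --increments '[0, 0, 1.2, 0, -4, 0, 3.5, 0, 0, 2.4, 0, -8, 0, 3.5, 0, 0, 3.6, 0, -12, 0, 3.5, 0, 0, 4.8, 0.3, -16, 0, 3.5, 0, 0, 6, 0.6, -20, 0, 3.5]'

```text
t: 23.42
ee_pos: [437.5, -65.6, 77.9]
ee_rot: [0.102, 0.7, -0.102, 0.7]
contact_force: [-0.2, 0.1, -1.3]
opening: 47.3
```

move_arm --increments '[0, 0, 1.2, 0, -4, 0, 3.5, 0, 0, 2.4, 0, -8, 0, 3.5, 0, 0, 3.8, 0, -12, 0, 3.5, 0, 0, 3.8, 0, -15, 0, 3.5, 0, 0, 3.8, 0, -15, 0, 3.5]'

```text
t: 23.83
ee_pos: [437.8, -220.3, 78.2]
ee_rot: [-0.012, 0.707, 0.009, 0.707]
contact_force: [-0.2, -0.8, -1.1]
opening: 47.2
```

```bash
python3 - <<'E'
from h import *
st(); go(439.9,-234.1,5,93.9)
E
```

```text
t 23.83 pos [ 437.8 -220.3   78.2] jaw 91.7 F [-0.2 -0.8 -1.1] open 47.2 q [-0.58  0.04  1.73 -0.    1.37 -2.18]
turn [0.05 0.   0.43] shift cm [ 0.21 -1.38 -7.32] j6 now -125 yawchg 2.2
turn [ 1.000e-02 -8.000e-02 -3.557e+01] shift cm [ 0.21 -1.38 -7.32] j6 now -125 yawchg -177.8
```

move_arm --increments '[0, 0, 0.4, 0.2, -1.4, 0, 3.5, 0, 0, 0.4, 0.2, -1.4, -2.5, 3.5, 0, 0, 0.4, 0.2, -1.4, -5, 3.5, 0, 0, 0.4, 0.2, -1.4, -6.5, 3.5, 0, 0, 0.4, 0.2, -1.4, -6.8, 3.5]'

```text
t: 24.25
ee_pos: [437.3, -226.1, 6.2]
ee_rot: [-0.023, 0.709, 0.027, 0.704]
contact_force: [-1.3, 0.0, -2.3]
opening: 47.2
```

```bash
python3 - <<'E'
from h import *
st(); go(439.9,-234.1,5,93.9)
E
```

```text
t 24.25 pos [ 437.3 -226.1    6.2] jaw 94.0 F [-1.3  0.  -2.3] open 47.2 q [-0.59  0.13  1.79  0.    1.23 -2.23]
turn [-0.06 -0.08 -0.03] shift cm [ 0.26 -0.8  -0.12] j6 now -128 yawchg -0.1
turn [ 0.12 -0.09 35.97] shift cm [ 0.26 -0.8  -0.12] j6 now -128 yawchg 179.9
```

move_arm --increments '[0, 0, 0, 0.1, -0.4, 0.4, 3.5, 0, 0, 0, 0.25, -0.8, 0.4, 3.5, 0, 0, 0, 0.25, -0.8, 0.4, 3.5, 0, 0, 0, 0.25, -0.8, 0.4, 3.5]'

```text
t: 24.58
ee_pos: [444.0, -237.3, 16.2]
ee_rot: [-0.026, 0.706, 0.024, 0.708]
contact_force: [-1.3, 0.2, -1.1]
opening: 47.0
```

```bash
python3 - <<'E'
from h import *
st(); go(439.9,-234.1,5,93.9)
E
```

```text
t 24.58 pos [ 444.  -237.3   16.2] jaw 94.0 F [-1.3  0.2 -1.1] open 47.0 q [-0.6   0.13  1.77  0.    1.24 -2.24]
turn [ 0.02  0.04 -0.03] shift cm [-0.41  0.32 -1.12] j6 now -129 yawchg -0.1
turn [-0.06  0.04 35.97] shift cm [-0.41  0.32 -1.12] j6 now -129 yawchg 179.9
```

move_arm --increments '[0, 0, 0, -0.4, 0.3, -0.4, 3.5, 0, 0, 0, -0.4, 0.3, -0.8, 3.5, 0, 0, 0, -0.4, 0.3, -0.8, 3.5, 0, 0, 0, -0.4, 0.3, -0.8, 3.5]'

```text
t: 24.92
ee_pos: [438.1, -232.8, 5.8]
ee_rot: [-0.025, 0.707, 0.025, 0.706]
contact_force: [-0.1, -0.6, -1.8]
opening: 47.0
```

```bash
python3 - <<'E'
from h import *
st(); go(439.9,-234.1,5,93.9)
E
```

```text
t 24.92 pos [ 438.1 -232.8    5.8] jaw 94.1 F [-0.1 -0.6 -1.8] open 47.0 q [-0.6   0.13  1.79  0.    1.22 -2.24]
turn [-0.01 -0.01 -0.03] shift cm [ 0.18 -0.13 -0.08] j6 now -129 yawchg -0.2
turn [ 2.000e-02 -1.000e-02  3.597e+01] shift cm [ 0.18 -0.13 -0.08] j6 now -129 yawchg 179.8
```

move_arm --increments '[0, 0, 0, 0.1, -0.1, -0.1, 3.5, 0, 0, 0, 0.1, -0.1, -0.1, 5.0, 0, 0, 0, 0.1, -0.1, -0.1, 5.8, 0, 0, 0, 0.1, -0.1, -0.1, 5.8, 0, 0, 0, 0.1, -0.1, 0.4, 5.8]'

```text
t: 25.33
ee_pos: [439.2, -234.0, 9.8]
ee_rot: [-0.025, 0.707, 0.025, 0.706]
contact_force: [-1.0, -0.0, -0.4]
opening: 57.8
```

move_arm --increments '[0, 0, 0, 0, 0, 3, 6, 0, 0, 0, 0, 0, 7, 6, 0, 0, 0, 0, 0, 11, 6, 0, 0, 0, 0, 0, 15, 6, 0, 0, 0, 0, 0, 18, 6]'

```text
t: 25.75
ee_pos: [440.4, -234.8, 195.1]
ee_rot: [-0.026, 0.705, 0.024, 0.708]
contact_force: [-0.6, 0.0, 0.0]
opening: 60.1
```

move_arm --increments '[0, 0, -1.3, -2, 4, 1, 6, 0, 0, -2.6, -4, 8, 2, 6, 0, 0, -3.9, -6, 12, 3, 6, 0, 0, -5.2, -8, 16, 4, 6, 0, 0, -6, -9, 20, 5, 6]'

```text
t: 26.17
ee_pos: [353.0, -49.0, 237.4]
ee_rot: [0.161, 0.688, -0.161, 0.689]
contact_force: [1.2, 0.8, 0.7]
opening: 60.3
```

```bash
python3 - <<'E'
from det import *
for n in('top','side'):
    p,d=cams.snapshot(n); cv2.imwrite(f'pics/{n}10.png',p); np.save(f'{n}10.npy',d)
    if n=='top': det(p); cv2.imwrite('pics/t10z.png',cv2.resize(p[140:340,90:430],None,fx=2.3,fy=2.3,interpolation=2))
    else: cv2.imwrite('pics/s10z.png',cv2.resize(p[270:380,120:300],None,fx=4.4,fy=4.4,interpolation=2))
st()
E
```

```text
white px [289.9 249.4] ctr [424. -66.] cent [426.2 -67.2] size [42. 69.] longdir 88.5 A 257.0
white px [346.1 244. ] ctr [ 438. -236.] cent [ 438.  -236.3] size [50. 70.] longdir 4.5 A 357.0
white px [343.2 213.7] ctr [ 530. -232.] cent [ 529.6 -231.7] size [51. 70.] longdir 4.5 A 346.5
white px [208.6 150. ] ctr [737. 173.] cent [736.8 174.4] size [19. 49.] longdir 88.7 A 91.0
white px [194.5 125.4] ctr [818. 218.] cent [815.8 217.4] size [28. 90.] longdir 174.3 A 208.0
white px [320.8 118.8] ctr [ 828. -174.] cent [ 828.3 -174.6] size [65. 71.] longdir 177.7 A 356.5
slug px [138.  199.3] ctr [589. 388.] cent [588.5 387.7] size [48. 55.] longdir 0.7 A 228.5
blue px [360.  227.5] ctr [ 487. -280.] cent [ 486.1 -279.9] size [180. 200.] longdir 93.9 A 3822.0
blue px [290.8 100.6] ctr [888. -83.] cent [887.8 -82.9] size [69. 88.] longdir 178.5 A 445.0
red px [133.8 199. ] ctr [591. 402.] cent [590.9 403. ] size [135. 149.] longdir 88.6 A 2072.5
yellow px [308.3 149.1] ctr [ 678. -117.] cent [ 679.  -116.1] size [13. 39.] longdir 88.7 A 63.0
green px [133.  264.7] ctr [391. 371.] cent [391.7 372.4] size [11. 49.] longdir 65.8 A 37.5
green px [316.2 135.4] ctr [ 752. -150.] cent [ 749.  -149.5] size [35. 56.] longdir 69.7 A 112.5
t 26.27 pos [354.1 -46.2 239.5] jaw 64.4 F [-0.3 -0.5 -1.5] open 60.0 q [-0.29 -0.36  1.75  0.    1.75 -1.41]
```

View pics/t10z.png

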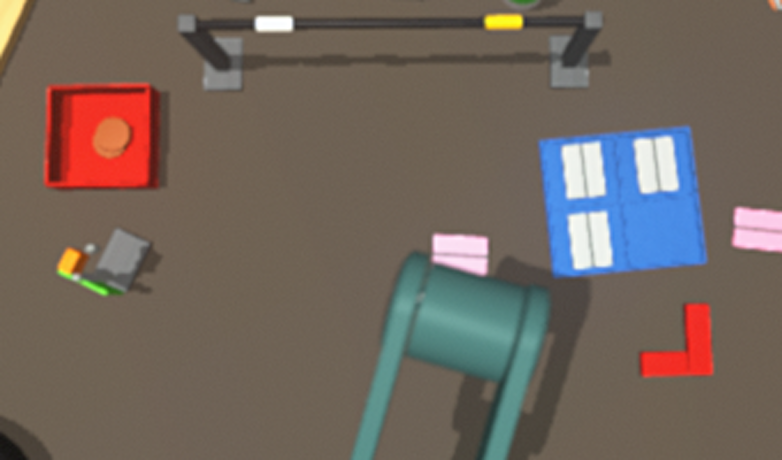

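View pics/s10z.png

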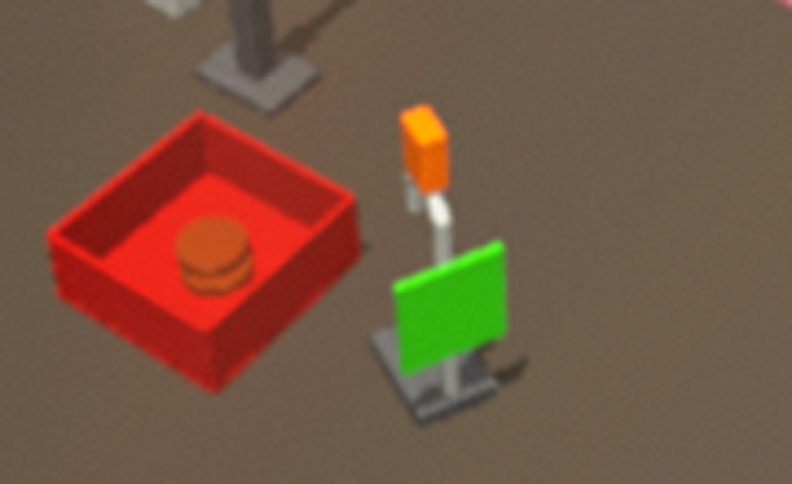

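All three coupons lie within their compartments and both slugs are in the bin. Next I'll measure the flag: grip at top pixel (120,254), foot at (143,251).

```bash
python3 - <<'E'
from det import *
p=cv2.imread('pics/top10.png'); s=cv2.imread('pics/side10.png')
def om(p):
    h=cv2.cvtColor(p,cv2.COLOR_BGR2HSV).astype(int); return (h[...,0]>4)&(h[...,0]<24)&(h[...,1]>170)&(h[...,2]>150)
m=om(p); m[:,:110]=0; m[:,130:]=0; m[:240]=0; m[265:]=0
ms=om(s); ms[:285]=0; ms[315:]=0; ms[:,:205]=0; ms[:,230:]=0
def cen(m): v,u=np.nonzero(m); return u.mean(),v.mean(),len(u),u.min(),u.max(),v.min(),v.max()
print(cen(m),cen(ms))
# triangulate blob centres
def tri(a,b):
    o1,d1=ray('top',*a);o2,d2=ray('side',*b); d1/=np.linalg.norm(d1);d2/=np.linalg.norm(d2)
    A=np.stack([d1,-d2],1); t=np.linalg.lstsq(A,o2-o1,rcond=None)[0]; P,Q=o1+d1*t[0],o2+d2*t[1]; return (P+Q)/2,np.linalg.norm(P-Q)
print('grip tri',tri(cen(m)[:2],cen(ms)[:2]))
D=np.load('top10.npy');C=cloud('top',D)
print('depth grip med',np.median(C[m],0))
# foot
hs=cv2.cvtColor(p,cv2.COLOR_BGR2HSV).astype(int)
print(hs[251,143],hs[270,170],hs[245,146])
roi=np.zeros(m.shape,bool); roi[232:275,126:160]=1
fm=roi&(abs(hs[...,1])<40)&(hs[...,2]>75)
fc=max(blobs(fm),key=cv2.contourArea)
w=np.array([onz('top',u,v,12)[:2] for u,v in fc[:,0]+0.0],np.float32); rr=cv2.minAreaRect(w); print('foot',rr,cv2.boxPoints(rr).round(1))
# green panel in top edge z=120
hg=(hs[...,0]>45)&(hs[...,0]<75)&(hs[...,1]>120)&roi|((hs[...,0]>45)&(hs[...,0]<75)&(hs[...,1]>120)&(np.mgrid[:420,:560][1]<150)&(np.mgrid[:420,:560][0]<280)&(np.mgrid[:420,:560][0]>240))
v,u=np.nonzero(hg); W=np.array([onz('top',a,b,120)[:2] for a,b in zip(u,v)]); q=W-W.mean(0); e=np.linalg.svd(q,full_matrices=0)[2][0]; print('panel ctr',W.mean(0),'dir',np.degrees(np.arctan2(e[1],e[0]))%180, np.ptp(q@e))
cv2.imwrite('pics/foot.png',cv2.resize(np.hstack([p[228:280,100:165],np.repeat(fm[228:280,100:165,None]*255,3,2).astype(np.uint8)]),None,fx=6,fy=6,interpolation=0))
E
```

```text
(np.float64(119.875), np.float64(252.73611111111111), 72, np.int64(115), np.int64(124), np.int64(248), np.int64(258)) (np.float64(216.28488372093022), np.float64(303.2151162790698), 172, np.int64(211), np.int64(221), np.int64(294), np.int64(313))
grip tri (array([420.93530129, 378.81372017, 189.67571557]), np.float64(3.616293192417588))
depth grip med [423.31508939 374.74722576 204.52455217]
[ 30   4 141] [ 14  61 112] [ 30   4 141]
foot ((428.7554016113281, 377.43017578125), (60.35281753540039, 74.91486358642578), 64.85835266113281) [[382.  366. ]
 [449.8 334.2]
 [475.5 388.8]
 [407.7 420.7]]
panel ctr [392.66315571 369.52014829] dir 71.14370938895182 74.92794044175349
```

View pics/foot.png

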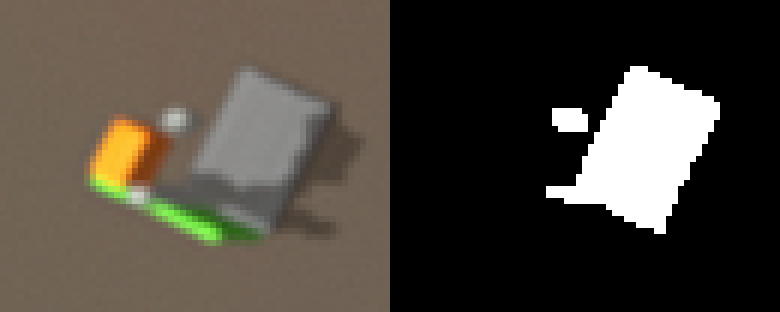

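```bash
python3 - <<'E'
from det import *
p=cv2.imread('pics/top10.png'); hs=cv2.cvtColor(p,cv2.COLOR_BGR2HSV).astype(int)
roi=np.zeros(p.shape[:2],bool); roi[232:275,126:160]=1
fm=(roi&(hs[...,1]<40)&(hs[...,2]>75)).astype(np.uint8)
fm=cv2.morphologyEx(fm,cv2.MORPH_OPEN,np.ones((7,7)))
fc=max(blobs(fm),key=cv2.contourArea)
w=np.array([onz('top',u,v,12)[:2] for u,v in fc[:,0]+0.0],np.float32); rr=cv2.minAreaRect(w); print('foot',rr,cv2.boxPoints(rr).round(1))
h=hs; om=(h[...,0]>4)&(h[...,0]<24)&(h[...,1]>170)&(h[...,2]>200); om[:,:110]=0; om[:,130:]=0; om[:240]=0; om[265:]=0
oc=max(blobs(om,5),key=cv2.contourArea)
w=np.array([onz('top',u,v,206)[:2] for u,v in oc[:,0]+0.0],np.float32); rr=cv2.minAreaRect(w); print('griptop',rr,w.mean(0))
v,u=np.nonzero(om); print(len(u), onz('top',u.mean(),v.mean(),206), hs[250:256,116:126,2])
# rail line from depth/dark edges : fit bar pixels
D=np.load('top10.npy');C=cloud('top',D)
m=(C[...,2]>205)&(C[...,2]<245)&(C[...,0]>640)&(C[...,0]<720)&(C[...,1]>-200)&(C[...,1]<200)
P=C[m]; a=np.polyfit(P[:,1],P[:,0],1); print('rail x = a*y+b',a,len(P),np.median(P[:,2]))
# colour-based: bands at z=226
for nm,mm in(('white',(hs[...,1]<45)&(hs[...,2]>150)),('yellow',(hs[...,0]>20)&(hs[...,0]<33)&(hs[...,1]>150))):
    mm=mm.copy(); mm[:140]=0; mm[160:]=0; mm[:,:170]=0; mm[:,350:]=0
    v,u=np.nonzero(mm); W=np.array([onz('top',x,y,222)[:2] for x,y in zip(u,v)]); print(nm,len(u),W.mean(0),W.min(0),W.max(0))
E
```

```text
foot ((428.72698974609375, 372.2045593261719), (49.76396560668945, 70.93766021728516), 63.86079406738281) [[385.9 365.5]
 [449.6 334.2]
 [471.5 378.9]
 [407.8 410.2]]
griptop ((421.869384765625, 375.10162353515625), (16.256380081176758, 24.504417419433594), 64.0888442993164) [421.63776 375.4195 ]
66 [421.92547532 375.1187745  206.        ] [[117 174 242 255 254 254 255 254 222 145]
 [138 219 254 254 252 253 255 254 216 145]
 [175 242 254 252 252 252 254 238 168 127]
 [219 254 254 251 252 253 249 203 136 122]
 [243 255 252 252 253 253 236 161 125 126]
 [255 255 252 252 253 249 203 137 124 126]]
rail x = a*y+b [1.49692523e-02 6.78287331e+02] 748 224.29996330279414
white 113 [682.08988567 144.13590983] [673.63488243 122.21437092] [690.55900198 163.86847525]
yellow 105 [ 678.95393372 -116.42349695] [ 670.34826428 -136.44708647] [687.13891131 -94.47518627]
```

Flag origin is (421.7,375.4) with yaw about -26°, so the jaw axis of 64° already matches. The rail runs nearly along y, with its x axis at about -0.8°. The entry band is at (681,143.5) and the mark at (678,-116). Now I'll go above the flag.

```bash
python3 - <<'E'
from h import *
go(421.7,375.4,260,64)
E
```

```text
turn [-0.    0.07 -0.08] shift cm [ 6.76 42.16  2.05] j6 now -81 yawchg -0.4
turn [-0.12 -0.   35.92] shift cm [ 6.76 42.16  2.05] j6 now -81 yawchg 179.6
```

move_arm --increments '[0, 0, 0, 0.7, 3.5, 2, 4.4, 0, 0, 0, 1.4, 7.5, 3, 4.4, 0, 0, 0, 2.1, 11.5, 3, 4.4, 0, 0, 0, 2.8, 15.5, 3, 4.4, 0, 0, 0, 3.4, 19.5, 3, 4.4]'

```text
t: 26.68
ee_pos: [389.3, 146.3, 267.2]
ee_rot: [0.159, 0.688, -0.159, 0.69]
contact_force: [0.8, -0.5, -0.1]
opening: 43.9
```

move_arm --increments '[0, 0, 0, 0.7, 4, 0, 4.4, 0, 0, 0, 1.4, 8, 0, 4.4, 0, 0, 0, 2.1, 12, 0, 4.4, 0, 0, 0, 2.8, 16, 0, 4.4, 0, 0, 0, 3.3, 20, 0, 4.4]'

```text
t: 27.1
ee_pos: [422.5, 346.6, 266.3]
ee_rot: [0.159, 0.689, -0.159, 0.689]
contact_force: [0.3, 0.3, 0.2]
opening: 44.0
```

move_arm --increments '[0, 0, 0, 0, 1.5, 0, 4.4, 0, 0, 0, 0, 2.5, 0, 4.4, 0, 0, 0, 0, 2.5, 0, 4.4, 0, 0, 0, 0, 2.5, 0, 4.4, 0, 0, 0, 0, 2.5, 0, 4.4]'

```text
t: 27.52
ee_pos: [422.1, 368.3, 266.8]
ee_rot: [0.159, 0.689, -0.159, 0.689]
contact_force: [-0.2, -0.4, 0.4]
opening: 44.1
```

```bash
python3 - <<'E'
from h import *
st(); go(421.7,375.4,230,64)
E
```

```text
t 27.52 pos [422.1 368.3 266.8] jaw 64.0 F [-0.2 -0.4  0.4] open 44.1 q [ 0.62  0.11  1.28 -0.    1.75 -0.5 ]
turn [0.   0.01 0.01] shift cm [-0.04  0.71 -3.68] j6 now -29 yawchg 0.0
turn [ 1.000e-02 -1.000e-02 -3.599e+01] shift cm [-0.04  0.71 -3.68] j6 now -29 yawchg -180.0
```

move_arm --increments '[0, 0, 0, 0, 0.7, 0, 4.4, 0, 0, 0, 0, 0.7, -1, 4.4, 0, 0, 0, 0, 0.7, -2.5, 4.4, 0, 0, 0, 0, 0.7, -4, 4.4, 0, 0, 0, 0, 0.7, -4, 4.4]'

```text
t: 27.93
ee_pos: [420.3, 375.2, 222.1]
ee_rot: [0.157, 0.691, -0.161, 0.687]
contact_force: [-0.5, -0.8, -0.9]
opening: 44.0
```

```bash
python3 - <<'E'
from h import *
st(); go(421.7,375.4,172,64)
p,d=cams.snapshot('side'); cv2.imwrite('pics/s11.png',cv2.resize(p[220:380,120:300],None,fx=3.5,fy=3.5,interpolation=2))
E
```

```text
t 27.93 pos [420.3 375.2 222.1] jaw 64.0 F [-0.5 -0.8 -0.9] open 44.0 q [ 0.63  0.12  1.35 -0.    1.68 -0.49]
turn [ 0.05 -0.06 -0.  ] shift cm [ 0.14  0.02 -5.01] j6 now -28 yawchg -0.0
turn [ 0.1   0.08 36.  ] shift cm [ 0.14  0.02 -5.01] j6 now -28 yawchg 180.0
```

View pics/s11.png

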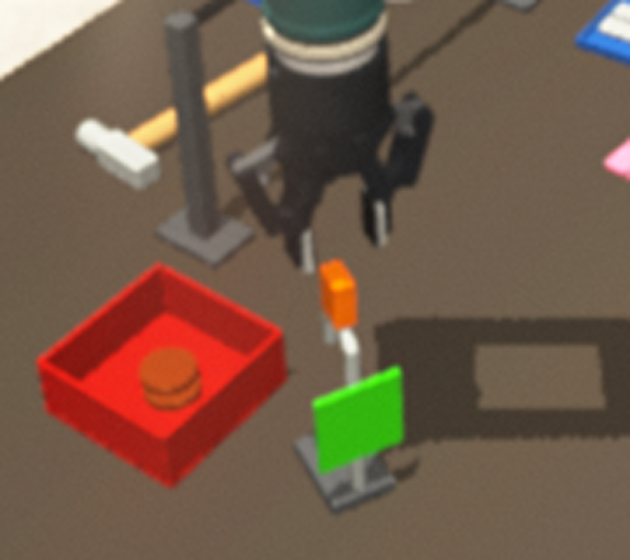

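The fingers straddle the orange grip. Lower.

move_arm --increments '[0, 0, 0, 0.1, 0, -1.5, 4.4, 0, 0, 0, 0.1, 0, -3, 4.4, 0, 0, 0, 0.1, 0, -4.3, 4.4, 0, 0, 0, 0.1, 0, -5.3, 4.4, 0, 0, 0, 0.1, 0, -5.3, 4.4]'

```text
t: 28.4
ee_pos: [421.9, 376.1, 171.4]
ee_rot: [0.158, 0.69, -0.16, 0.688]
contact_force: [-0.2, 0.5, -1.0]
opening: 44.1
```

```bash
python3 - <<'E'
from h import *
st(); go(421.7,375.4,171,64)
E
```

```text
t 28.4 pos [421.9 376.1 171.4] jaw 64.0 F [-0.2  0.5 -1. ] open 44.1 q [ 0.63  0.14  1.43  0.    1.57 -0.49]
turn [ 0.02 -0.03 -0.01] shift cm [-0.02 -0.07 -0.04] j6 now -28 yawchg -0.0
turn [ 0.05  0.04 35.99] shift cm [-0.02 -0.07 -0.04] j6 now -28 yawchg 180.0
```

move_arm --increments '[0, 0, 0, 0, 0, 0, 3.2, 0, 0, 0, 0, 0, 0, 2.2, 0, 0, 0, 0, 0, 0, 1.4, 0, 0, 0, 0, 0, 0, 0.6, 0, 0, 0, 0, 0, 0, 0.6]'

```text
t: 28.82
ee_pos: [423.4, 377.3, 175.0]
ee_rot: [0.16, 0.688, -0.158, 0.69]
contact_force: [0.2, 0.6, 4.0]
opening: 15.1
```

move_arm --increments '[0, 0, 0, 0, 0, 0, 0.6, 0, 0, 0, 0, 0, 0, 0.6, 0, 0, 0, 0, 0, 0.5, 0.6, 0, 0, 0, 0, 0, 2, 0.6, 0, 0, 0, 0, 0, 2, 0.6]'

```text
t: 29.23
ee_pos: [423.0, 377.2, 194.6]
ee_rot: [0.159, 0.689, -0.158, 0.689]
contact_force: [0.7, 0.5, -1.7]
opening: 15.2
```

```bash
python3 - <<'E'
from h import *
st()
p,d=cams.snapshot('side'); cv2.imwrite('pics/s12.png',cv2.resize(p[220:380,120:300],None,fx=3.5,fy=3.5,interpolation=2))
E
```

```text
t 29.23 pos [423.  377.2 194.6] jaw 64.1 F [ 0.7  0.5 -1.7] open 15.2 q [ 0.63  0.13  1.39  0.    1.61 -0.49]
```

View pics/s12.png

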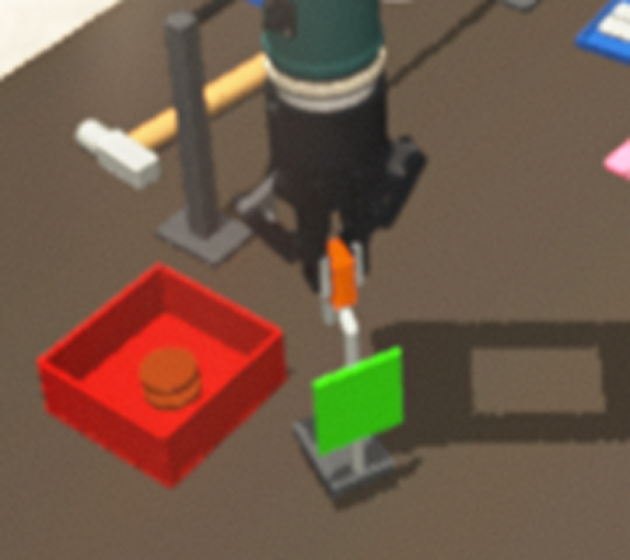

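The flag is held upright and lifted about 20 mm. Raise it, then turn and carry it to a point in front of the white band.

move_arm --increments '[0, 0, 0, 0, 0, 3, 0.6, 0, 0, 0, 0, 0, 6.5, 0.6, 0, 0, 0, 0, 0, 10, 0.6, 0, 0, 0, 0, 0, 10.5, 0.6, 0, 0, 0, 0, 0, 10.5, 0.6]'

```text
t: 29.7
ee_pos: [423.5, 377.5, 300.9]
ee_rot: [0.16, 0.688, -0.157, 0.69]
contact_force: [0.5, 0.6, -3.6]
opening: 15.1
```

move_arm --increments '[0, 0, 1, 1, -3, 0, 0.6, 0, 0, 2, 3, -6, 0, 0.6, 0, 0, 3, 5, -9, 0, 0.6, 0, 0, 4, 7, -12, 0, 0.6, 0, 0, 5, 9, -15, 0, 0.6]'

```text
t: 30.12
ee_pos: [512.2, 225.3, 294.1]
ee_rot: [0.003, 0.709, -0.005, 0.705]
contact_force: [0.6, 1.0, -2.1]
opening: 15.0
```

move_arm --increments '[0, 0, 0, 2, -2, 0, 0.6, 0, 0, 0, 4, -4, 0, 0.6, 0, 0, 0, 6, -6, 0, 0.6, 0, 0, 0, 7, -7, 0, 0.6, 0, 0, 0, 7, -7, 0, 0.6]'

```text
t: 30.53
ee_pos: [583.6, 154.0, 293.6]
ee_rot: [0.007, 0.709, -0.008, 0.705]
contact_force: [-0.2, 0.0, -3.4]
opening: 15.4
```

move_arm --increments '[0, 0, 0, 0, 0, 0, 0.6, 0, 0, 0, 0, 0, 0, 0.6]'

```text
t: 30.7
ee_pos: [581.7, 157.6, 296.5]
ee_rot: [0.006, 0.708, -0.005, 0.706]
contact_force: [-0.5, 0.6, -3.5]
opening: 15.4
```

```bash
python3 - <<'E'
from h import *
st(); go(606,143.5,295,89.2)
for n in('side','top'):
    p,d=cams.snapshot(n); cv2.imwrite(f'pics/{n}13.png',cv2.resize(p[130:330,110:350],None,fx=3,fy=3,interpolation=2))
E
```

```text
t 30.7 pos [581.7 157.6 296.5] jaw 89.1 F [-0.5  0.6 -3.5] open 15.4 q [ 0.17  0.21  1.11  0.    1.83 -1.38]
turn [-0.   -0.04  0.02] shift cm [ 2.43 -1.41 -0.15] j6 now -79 yawchg 0.1
turn [-6.000e-02  1.000e-02 -3.598e+01] shift cm [ 2.43 -1.41 -0.15] j6 now -79 yawchg -179.9
```

View pics/side13.png

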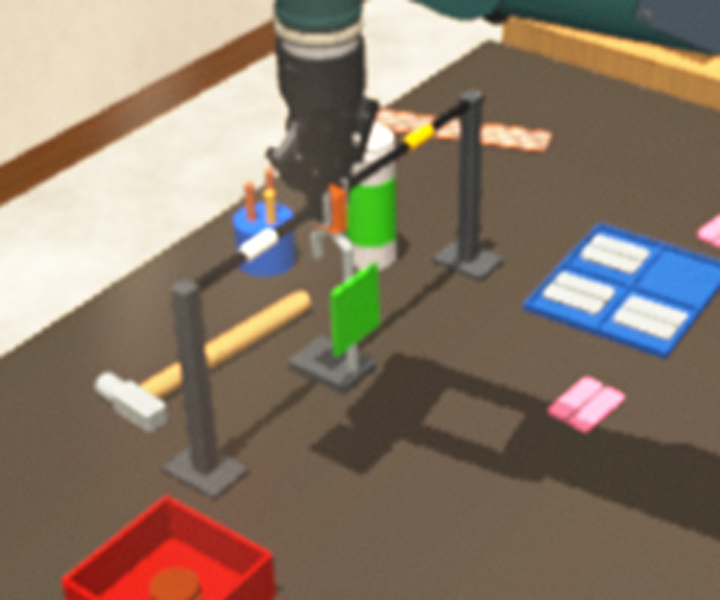

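View pics/top13.png

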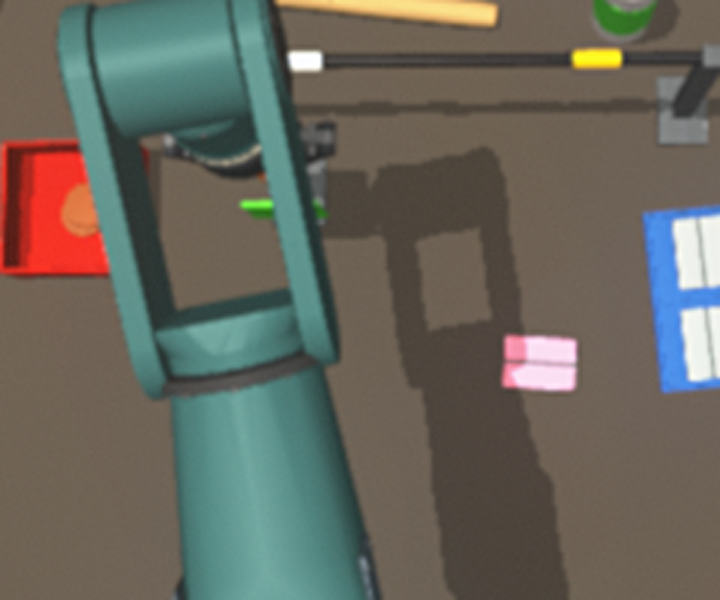

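The flag hangs vertical at z≈122, in front of and above the bar, with its hook tip at zoomed side pixel (318,245). I'll move it in over the white band.

move_arm --increments '[0, 0, 0, 1, -0.7, 0, 0.6, 0, 0, 0, 2.5, -1.4, 0, 0.6, 0, 0, 0, 4, -1.4, 0, 0.6, 0, 0, 0, 5, -1.4, 0, 0.6, 0, 0, 0, 5, -1.4, 0, 0.6]'

```text
t: 31.22
ee_pos: [634.4, 142.6, 297.4]
ee_rot: [0.006, 0.707, -0.006, 0.707]
contact_force: [-0.4, -0.3, -3.2]
opening: 15.3
```

```bash
python3 - <<'E'
from h import *
st(); go(681,143.5,295,89.2)
E
```

```text
t 31.22 pos [634.4 142.6 297.4] jaw 89.0 F [-0.4 -0.3 -3.2] open 15.3 q [ 0.13  0.32  0.97 -0.    1.85 -1.42]
turn [0.   0.01 0.03] shift cm [ 4.66  0.09 -0.24] j6 now -81 yawchg 0.2
turn [ 1.000e-02 -1.000e-02 -3.597e+01] shift cm [ 4.66  0.09 -0.24] j6 now -81 yawchg -179.8
```

move_arm --increments '[0, 0, 0, 1, 0, 0, 0.6, 0, 0, 0, 2, 0.1, 0, 0.6, 0, 0, 0, 3, 0.1, 0, 0.6, 0, 0, 0, 4, 0.1, 0, 0.6, 0, 0, 0, 4.6, 0.1, 0, 0.6]'

```text
t: 31.63
ee_pos: [679.1, 144.1, 298.2]
ee_rot: [0.006, 0.707, -0.006, 0.707]
contact_force: [-0.1, -0.4, -3.2]
opening: 15.2
```

move_arm --increments '[0, 0, 0, 0, 0, 0, 0.6, 0, 0, 0, 0, 0, 0, 0.6]'

```text
t: 31.8
ee_pos: [678.4, 144.0, 298.1]
ee_rot: [0.006, 0.707, -0.006, 0.707]
contact_force: [0.8, -0.1, -3.1]
opening: 15.2
```

```bash
python3 - <<'E'
from h import *
st(); go(681,143.5,244.5,89.2)
for n in('side','top'):
    p,d=cams.snapshot(n); q=p[170:320,120:270] if n=='side' else p[110:230,150:330]
    cv2.imwrite(f'pics/{n}14.png',cv2.resize(q,None,fx=4,fy=4,interpolation=2))
E
```

```text
t 31.8 pos [678.4 144.  298.1] jaw 89.1 F [ 0.8 -0.1 -3.1] open 15.2 q [ 0.13  0.43  0.83  0.    1.89 -1.43]
turn [ 0.   -0.01  0.03] shift cm [ 0.26 -0.05 -5.36] j6 now -82 yawchg 0.1
turn [-2.000e-02 -0.000e+00 -3.597e+01] shift cm [ 0.26 -0.05 -5.36] j6 now -82 yawchg -179.9
```

View pics/side14.png

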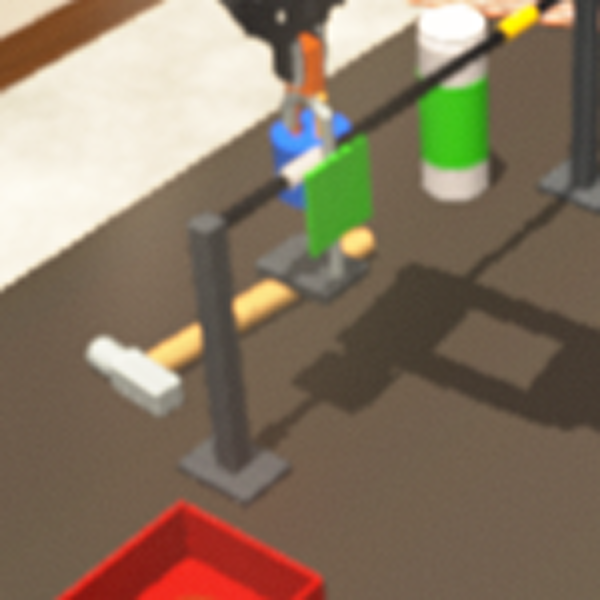

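View pics/top14.png

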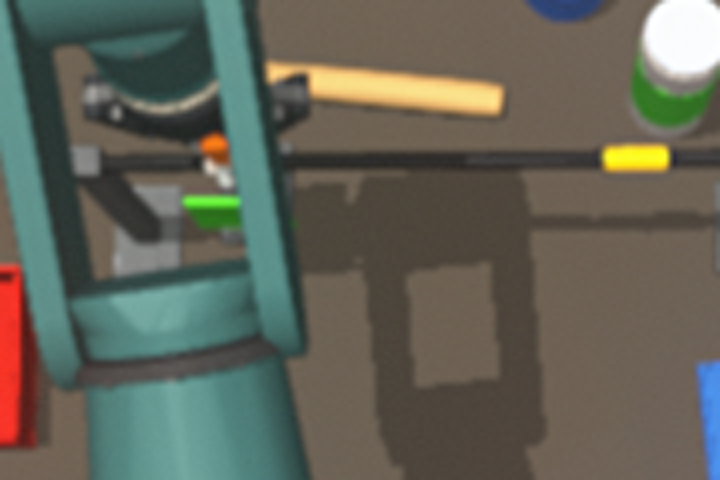

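The hook is above the white band, at zoomed side pixel (300,165). Lower it, watching the force.

move_arm --increments '[0, 0, 0, 0.2, 0, -0.8, 0.6, 0, 0, 0, 0.2, 0, -1.6, 0.6, 0, 0, 0, 0.2, 0, -2.4, 0.6, 0, 0, 0, 0.2, 0, -3.2, 0.6, 0, 0, 0, 0.2, 0, -3.2, 0.6]'

```text
t: 32.32
ee_pos: [679.6, 143.7, 262.6]
ee_rot: [0.006, 0.709, -0.006, 0.705]
contact_force: [0.4, -0.6, -2.6]
opening: 15.1
```

move_arm --increments '[0, 0, 0, 0, 0, -0.5, 0.6, 0, 0, 0, 0, 0, -1.0, 0.6, 0, 0, 0, 0, 0, -1.4, 0.6, 0, 0, 0, 0, 0, -1.4, 0.6]'

```text
t: 32.65
ee_pos: [680.3, 143.9, 251.0]
ee_rot: [0.006, 0.708, -0.006, 0.706]
contact_force: [-1.5, -0.2, -3.4]
opening: 15.1
```

```bash
python3 - <<'E'
from h import *
st(); go(681,143.5,244.5,89.2)
for n in('side',):
    p,d=cams.snapshot(n); q=p[170:320,120:270] if n=='side' else p[110:230,150:330]
    cv2.imwrite(f'pics/{n}15.png',cv2.resize(q,None,fx=4,fy=4,interpolation=2))
E
```

```text
t 32.65 pos [680.3 143.9 251. ] jaw 89.1 F [-1.5 -0.2 -3.4] open 15.1 q [ 0.13  0.42  0.92  0.    1.8  -1.43]
turn [ 0.   -0.02  0.03] shift cm [ 0.07 -0.04 -0.65] j6 now -82 yawchg 0.1
turn [-3.000e-02 -0.000e+00 -3.597e+01] shift cm [ 0.07 -0.04 -0.65] j6 now -82 yawchg -179.9
```

View pics/side15.png

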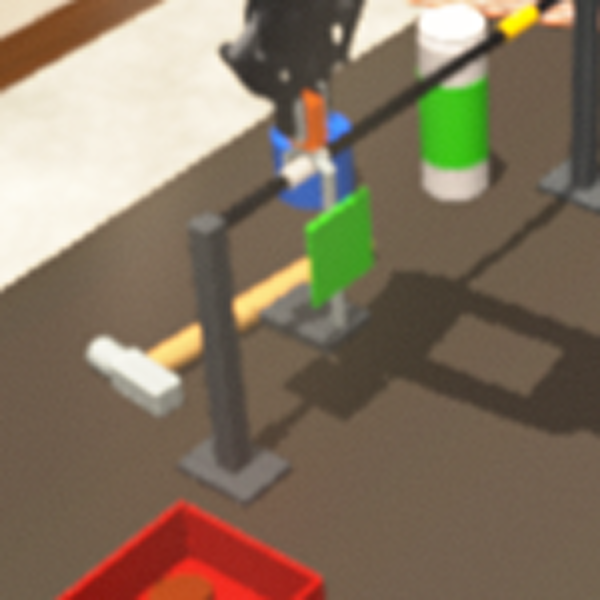

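move_arm --increments '[0, 0, 0, 0.05, 0, -0.2, 0.6, 0, 0, 0, 0.05, 0, -0.35, 0.6, 0, 0, 0, 0.05, 0, -0.5, 0.6, 0, 0, 0, 0.05, 0, -0.5, 0.6]'

```text
t: 33.03
ee_pos: [681.5, 143.9, 247.6]
ee_rot: [0.006, 0.707, -0.006, 0.707]
contact_force: [0.1, -0.0, -3.7]
opening: 15.2
```

move_arm --increments '[0, 0, 0, 0, 0, -0.1, 0.6, 0, 0, 0, 0, 0, -0.2, 0.6, 0, 0, 0, 0, 0, -0.2, 0.6]'

```text
t: 33.28
ee_pos: [681.8, 143.9, 246.9]
ee_rot: [0.006, 0.706, -0.006, 0.708]
contact_force: [1.1, -0.5, 2.4]
opening: 14.8
```

The hook is seated: the force went from −3.5 to +2.4 N. I'll slide it slowly along the bar with a slight downward bias.

move_arm --increments '[0, 0, 0, 0, -0.5, -0.1, 0.6, 0, 0, 0, 0, -1.2, -0.1, 0.6, 0, 0, 0, 0, -2, -0.1, 0.6, 0, 0, 0, 0, -2.8, -0.1, 0.6, 0, 0, 0, -0.05, -3.6, -0.1, 0.6]'

```text
t: 33.7
ee_pos: [682.3, 109.2, 245.9]
ee_rot: [0.006, 0.705, -0.004, 0.709]
contact_force: [5.1, 4.5, 2.4]
opening: 15.4
```

```bash
python3 - <<'E'
from h import *
st(); go(681,143.5,244.5,89.2)
E
```

```text
t 33.7 pos [682.3 109.2 245.9] jaw 89.2 F [5.1 4.5 2.4] open 15.4 q [ 0.08  0.4   0.96  0.    1.77 -1.48]
turn [-0.04  0.07  0.01] shift cm [-0.13  3.43 -0.14] j6 now -85 yawchg 0.0
turn [  0.11   0.07 -35.99] shift cm [-0.13  3.43 -0.14] j6 now -85 yawchg -180.0
```

move_arm --increments '[0, 0, 0, 0, -0.9, 0, 0.6, 0, 0, 0, 0, -1.8, 0, 0.6, 0, 0, 0, 0, -2.7, 0, 0.6, 0, 0, 0, -0.05, -3.6, 0, 0.6, 0, 0, 0, -0.05, -4.5, 0, 0.6]'

```text
t: 34.12
ee_pos: [681.6, 64.1, 245.9]
ee_rot: [0.006, 0.705, -0.004, 0.709]
contact_force: [3.6, 4.1, 2.6]
opening: 15.2
```

move_arm --increments '[0, 0, 0, 0, -0.9, 0, 0.6, 0, 0, 0, 0, -1.8, 0, 0.6, 0, 0, 0, -0.05, -2.7, 0, 0.6, 0, 0, 0, -0.05, -3.6, 0, 0.6, 0, 0, 0, -0.05, -4.5, 0, 0.6]'

```text
t: 34.53
ee_pos: [681.1, 19.1, 245.9]
ee_rot: [0.006, 0.705, -0.004, 0.709]
contact_force: [3.6, 4.6, 1.6]
opening: 15.0
```

```bash
python3 - <<'E'
from h import *
st(); go(679,-116,246,89.2)
p,d=cams.snapshot('side'); q=p[150:300,140:290]
cv2.imwrite(f'pics/s16.png',cv2.resize(q,None,fx=4,fy=4,interpolation=2))
E
```

```text
t 34.53 pos [681.1  19.1 245.9] jaw 89.2 F [3.6 4.6 1.6] open 15.0 q [-0.06  0.38  0.99  0.    1.77 -1.61]
turn [-0.04  0.06  0.01] shift cm [-2.100e-01 -1.351e+01  1.000e-02] j6 now -92 yawchg 0.0
turn [  0.1    0.06 -35.99] shift cm [-2.100e-01 -1.351e+01  1.000e-02] j6 now -92 yawchg -180.0
```

View pics/s16.png

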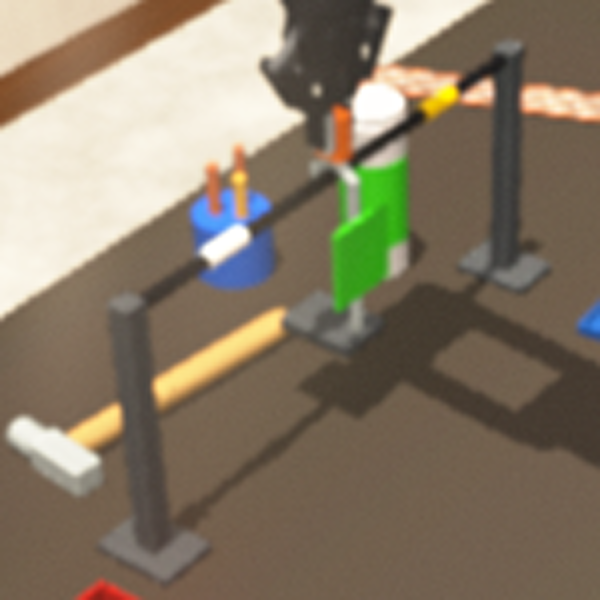

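The flag is sliding along the bar, seated, with low forces. Continue.

move_arm --increments '[0, 0, 0, 0, -0.9, 0, 0.6, 0, 0, 0, 0, -1.8, 0, 0.6, 0, 0, 0, -0.05, -2.7, 0, 0.6, 0, 0, 0, -0.05, -3.6, 0, 0.6, 0, 0, 0, -0.05, -4.5, 0, 0.6]'

```text
t: 35.0
ee_pos: [680.5, -25.4, 245.8]
ee_rot: [0.006, 0.705, -0.004, 0.709]
contact_force: [4.8, 4.8, 2.0]
opening: 15.3
```

move_arm --increments '[0, 0, 0, 0, -0.9, 0, 0.6, 0, 0, 0, 0, -1.8, 0, 0.6, 0, 0, 0, -0.05, -2.7, 0, 0.6, 0, 0, 0, -0.05, -3.6, 0, 0.6, 0, 0, 0, -0.05, -4.5, 0, 0.6]'

```text
t: 35.42
ee_pos: [680.0, -70.3, 245.7]
ee_rot: [0.006, 0.705, -0.004, 0.709]
contact_force: [4.3, 4.9, 4.0]
opening: 15.3
```

move_arm --increments '[0, 0, 0, 0, -0.9, 0, 0.6, 0, 0, 0, 0, -1.8, 0, 0.6, 0, 0, 0, -0.05, -2.7, 0, 0.6, 0, 0, 0, -0.05, -3.6, 0, 0.6, 0, 0, 0, -0.05, -4.2, 0, 0.6]'

```text
t: 35.83
ee_pos: [679.5, -112.8, 245.6]
ee_rot: [0.006, 0.705, -0.004, 0.709]
contact_force: [4.0, 4.5, 3.1]
opening: 15.0
```

move_arm --increments '[0, 0, 0, 0, 0, 0, 0.6, 0, 0, 0, 0, 0, 0, 0.6]'

```text
t: 36.0
ee_pos: [679.5, -115.9, 245.6]
ee_rot: [0.005, 0.705, -0.007, 0.709]
contact_force: [5.5, -4.6, 2.6]
opening: 15.2
```

```bash
python3 - <<'E'
from det import *
st(); go(678,-116,246,89.2)
p,d=cams.snapshot('side'); q=p[130:280,160:310]
cv2.imwrite(f'pics/s17.png',cv2.resize(q,None,fx=4,fy=4,interpolation=2))
p,d=cams.snapshot('top'); det(p); q=p[110:230,220:400]
cv2.imwrite(f'pics/t17.png',cv2.resize(q,None,fx=4,fy=4,interpolation=2))
E
```

```text
t 36.0 pos [ 679.5 -115.9  245.6] jaw 89.0 F [ 5.5 -4.6  2.6] open 15.2 q [-0.25  0.4   0.96 -0.    1.77 -1.8 ]
turn [0.04 0.06 0.05] shift cm [-0.15 -0.01  0.04] j6 now -103 yawchg 0.2
turn [  0.09  -0.06 -35.95] shift cm [-0.15 -0.01  0.04] j6 now -103 yawchg -179.8
white px [346.1 244. ] ctr [ 438. -236.] cent [ 437.8 -236.3] size [51. 70.] longdir 4.2 A 357.0
white px [343.3 213.7] ctr [ 529. -232.] cent [ 529.6 -231.9] size [50. 70.] longdir 4.5 A 342.5
white px [208.6 150. ] ctr [737. 173.] cent [736.8 174.4] size [19. 49.] longdir 88.7 A 91.0
white px [194.5 125.4] ctr [818. 218.] cent [815.8 217.4] size [28. 90.] longdir 174.3 A 208.0
slug px [141.  195.1] ctr [601. 379.] cent [601.3 379.1] size [48. 87.] longdir 148.9 A 350.5
blue px [360.3 227.7] ctr [ 487. -280.] cent [ 485.6 -280.7] size [180. 200.] longdir 93.9 A 3793.0
blue px [283.7 100.5] ctr [889. -62.] cent [888.5 -60.8] size [25. 75.] longdir 178.5 A 124.0
red px [133.8 199. ] ctr [591. 402.] cent [590.9 402.9] size [135. 149.] longdir 88.6 A 2073.5
green px [308.  163.8] ctr [ 667. -123.] cent [ 665.9 -123.1] size [20. 69.] longdir 88.7 A 142.5
orange px [144.  189.5] ctr [576. 329.] cent [587.8 320.7] size [36. 70.] longdir 149.8 A 154.5
```

View pics/s17.png

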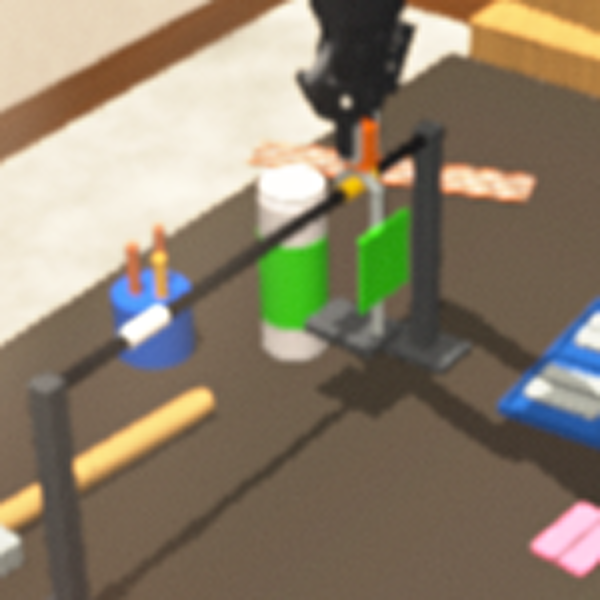

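View pics/t17.png

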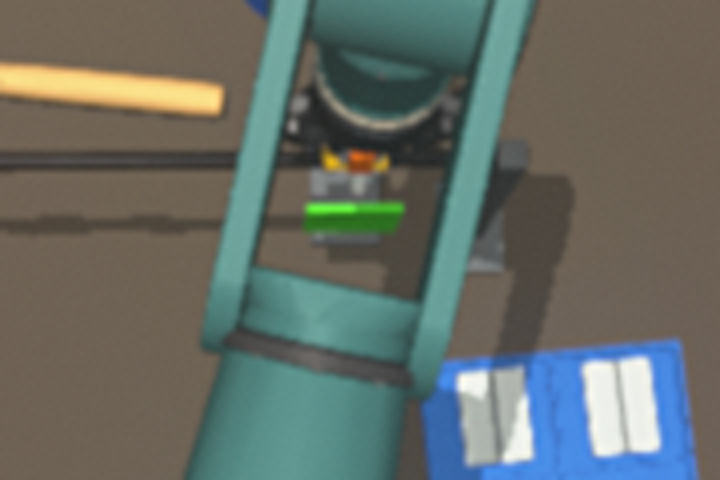

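The flag's hook is over the yellow band, with yellow visible on both sides of the grip at (357,160). One slug seems to have shifted inside the bin, so I'll check that after release.

move_arm --increments '[0, 0, 0, 0, 0, 0.1, 0.6, 0, 0, 0, 0, 0, 0.1, 2.0, 0, 0, 0, 0, 0, 0.1, 3.0, 0, 0, 0, 0, 0, 0.1, 4.4, 0, 0, 0, 0, 0, 0.1, 4.4]'

```text
t: 36.52
ee_pos: [677.6, -113.9, 244.7]
ee_rot: [0.006, 0.708, -0.006, 0.706]
contact_force: [0.1, 0.5, -0.5]
opening: 43.7
```

move_arm --increments '[0, 0, 0, 0, 0, 0, 4.4, 0, 0, 0, 0, 0, 1, 4.4, 0, 0, 0, 0, 0, 2.5, 4.4, 0, 0, 0, 0, 0, 4.5, 4.4, 0, 0, 0, 0, 0, 7, 4.4]'

```text
t: 36.93
ee_pos: [677.6, -113.9, 315.0]
ee_rot: [0.006, 0.708, -0.005, 0.706]
contact_force: [0.4, 0.6, -0.7]
opening: 44.2
```

move_arm --increments '[0, 0, 0, 0, 0, 2, 4.4, 0, 0, 0, -2, 0, 3, 4.4, 0, 0, 0, -6, 0, 3, 4.4, 0, 0, 0, -10, 2, 3, 4.4, 0, 0, 0, -14, 4, 3, 4.4]'

```text
t: 37.35
ee_pos: [542.2, -77.1, 345.8]
ee_rot: [0.006, 0.707, -0.006, 0.707]
contact_force: [0.5, 1.7, 1.0]
opening: 44.2
```

move_arm --increments '[0, 0, 0, -3, 2, 0, 4.4, 0, 0, 0, -6, 4, 0, 4.4, 0, 0, 0, -9, 6, 0, 4.4, 0, 0, 0, -12, 8, 0, 4.4, 0, 0, 0, -12, 8, 0, 4.4]'

```text
t: 37.77
ee_pos: [419.2, 5.9, 348.1]
ee_rot: [0.005, 0.706, -0.004, 0.708]
contact_force: [0.8, -0.1, 0.3]
opening: 43.8
```

```bash
python3 - <<'E'
from det import *
st()
p,d=cams.snapshot('side'); cv2.imwrite('pics/s18f.png',p); q=p[130:280,160:310]
cv2.imwrite(f'pics/s18.png',cv2.resize(q,None,fx=4,fy=4,interpolation=2))
p,d=cams.snapshot('top'); det(p)
cv2.imwrite('pics/t18.png',cv2.resize(p[80:340,90:430],None,fx=2.3,fy=2.3,interpolation=2))
E
```

```text
t 37.77 pos [419.2   5.9 348.1] jaw 89.3 F [ 0.8 -0.1  0.3] open 43.8 q [-0.12 -0.2   1.41  0.    1.93 -1.68]
white px [346.1 244. ] ctr [ 438. -236.] cent [ 438.  -236.3] size [50. 70.] longdir 4.5 A 357.0
white px [343.2 213.6] ctr [ 530. -232.] cent [ 529.9 -231.7] size [51. 69.] longdir 4.5 A 342.5
white px [208.6 150. ] ctr [737. 173.] cent [736.8 174.4] size [19. 49.] longdir 88.7 A 91.0
white px [194.6 125.4] ctr [818. 218.] cent [816.  217.3] size [28. 90.] longdir 174.0 A 209.0
white px [320.8 118.8] ctr [ 828. -174.] cent [ 828.3 -174.8] size [65. 71.] longdir 177.7 A 357.5
slug px [141. 195.] ctr [602. 379.] cent [601.5 378.9] size [48. 89.] longdir 148.9 A 350.0
blue px [360.  227.5] ctr [ 487. -280.] cent [ 486.2 -279.9] size [179. 200.] longdir 93.9 A 3821.5
blue px [290.9 100.6] ctr [890. -84.] cent [887.8 -83. ] size [69. 84.] longdir 178.5 A 445.0
red px [133.8 199. ] ctr [591. 402.] cent [590.9 402.9] size [135. 149.] longdir 88.6 A 2071.5
green px [307.5 163.4] ctr [ 667. -123.] cent [ 667.  -121.7] size [20. 69.] longdir 88.7 A 160.0
green px [316.4 135.2] ctr [ 752. -150.] cent [ 749.7 -150.2] size [34. 56.] longdir 69.7 A 105.0
orange px [143.9 189.5] ctr [576. 330.] cent [587.9 320.9] size [36. 70.] longdir 145.1 A 152.0
```

View pics/s18.png

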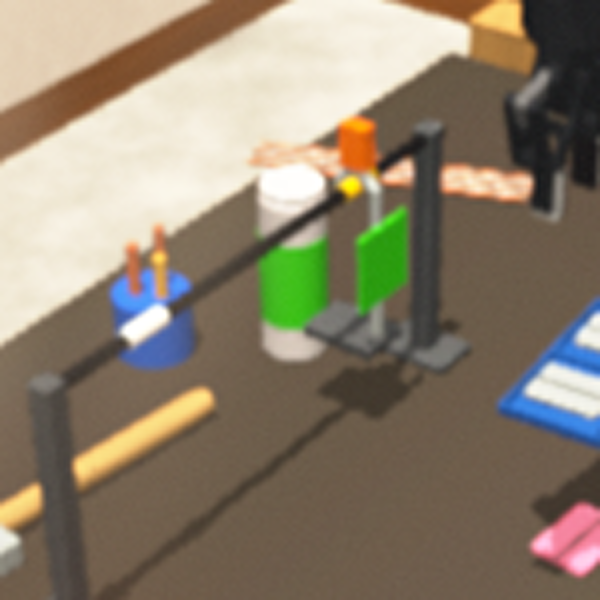

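View pics/t18.png

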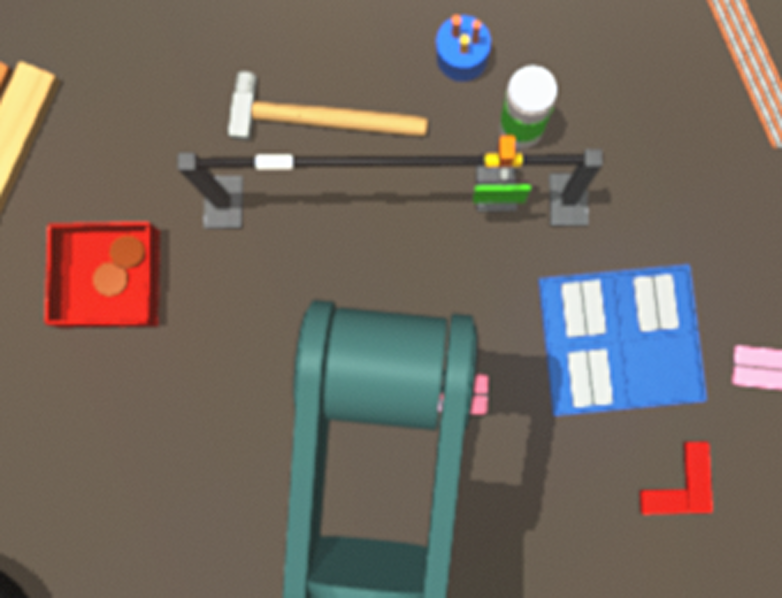

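View pics/s18f.png

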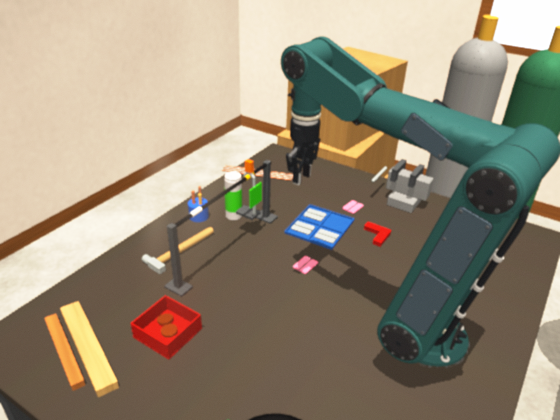

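Both slugs are in the bin, now side by side. All three coupons are in the tray and the flag hangs over the yellow band. One last stability check before handing in.

move_arm --increments '[0, 0, 0, 0, 0, 0, 4.4, 0, 0, 0, 0, 0, 0, 4.4, 0, 0, 0, 0, 0, 0, 4.4, 0, 0, 0, 0, 0, 0, 4.4, 0, 0, 0, 0, 0, 0, 4.4]'

```text
t: 38.28
ee_pos: [424.2, 2.7, 344.9]
ee_rot: [0.006, 0.708, -0.006, 0.707]
contact_force: [1.2, 0.1, 0.2]
opening: 44.1
```

```bash
python3 - <<'E'
from det import *
p,d=cams.snapshot('side'); a=cv2.imread('pics/s18f.png')
print('flag region diff',np.abs(p[150:235,225:290].astype(int)-a[150:235,225:290]).mean(),'bin diff',np.abs(p[295:355,130:205].astype(int)-a[295:355,130:205]).mean())
p,d=cams.snapshot('top'); det(p); st()
h=cv2.cvtColor(p,cv2.COLOR_BGR2HSV).astype(int)
def band(lo,hi):
    m=(h[...,0]>=lo)&(h[...,0]<hi)&(h[...,1]>170)&(h[...,2]>150); m[:135]=0;m[160:]=0;m[:,290:].any(); m[:,:290]=0;m[:,330:]=0
    v,u=np.nonzero(m);return u,v
u,v=band(20,35);W=np.array([onz('top',a,b,224)[1] for a,b in zip(u,v)]);print('yellow y',(W.min()+W.max())/2)
u,v=band(5,20);W=np.array([onz('top',a,b,276)[1] for a,b in zip(u,v)]);print('grip y',W.mean())
close_job()
E
```

```text
flag region diff 1.3660935143288084 bin diff 1.2087407407407407
white px [346.1 244. ] ctr [ 438. -236.] cent [ 438.  -236.3] size [50. 70.] longdir 4.5 A 357.0
white px [343.3 213.7] ctr [ 530. -232.] cent [ 529.6 -231.8] size [50. 70.] longdir 4.3 A 345.5
white px [208.6 150. ] ctr [737. 173.] cent [736.8 174.4] size [19. 49.] longdir 88.7 A 91.0
white px [194.5 125.4] ctr [818. 218.] cent [815.8 217.4] size [28. 90.] longdir 174.3 A 208.0
white px [320.8 118.8] ctr [ 828. -174.] cent [ 828.2 -174.6] size [65. 71.] longdir 177.7 A 358.0
slug px [141. 195.] ctr [602. 379.] cent [601.5 378.9] size [48. 89.] longdir 148.9 A 350.0
blue px [360.  227.5] ctr [ 487. -280.] cent [ 486.2 -279.9] size [179. 200.] longdir 93.9 A 3822.0
blue px [290.8 100.6] ctr [888. -83.] cent [887.7 -82.9] size [69. 88.] longdir 178.5 A 447.0
red px [133.8 199. ] ctr [591. 402.] cent [590.9 402.9] size [135. 149.] longdir 88.6 A 2075.5
green px [307.5 163.4] ctr [ 667. -123.] cent [ 667.  -121.7] size [20. 69.] longdir 88.7 A 160.0
green px [316.4 135.2] ctr [ 752. -150.] cent [ 749.6 -150. ] size [34. 56.] longdir 69.7 A 104.0
orange px [143.8 189.5] ctr [574. 330.] cent [587.8 321.1] size [36. 74.] longdir 149.6 A 152.5
t 38.38 pos [424.    2.9 345. ] jaw 89.0 F [-0.7 -0.1  0.1] open 43.9 q [-0.13 -0.19  1.41  0.    1.92 -1.68]
yellow y -116.49028637620906
grip y -116.32235346233561
the job is handed in; nothing more can be done
```

The job is done and handed in at about 38 s of the 210 s allowed. Both rusty slugs went into the red bin first, then the three bright coupons present went flat into separate tray compartments. The flag came last: I hooked it on at the white band, slid it seated along the bar to the yellow band and let go.

- **Flag:** its grip is at y = −116.3 mm and the yellow band's centre at −116.5 mm. It hung still after release with the robot clear of it.
- **Coupons:** all three show inside their compartments in the last top view I looked at. My colour detector lists only two of them in the final readout. It has missed the far-right one since that was placed, so that one rests on the pictures.
- **Slugs:** the upper slug was knocked off the lower one inside the bin while the robot was away. Both were still in the bin at the last check.
- **Bystanders:** the spray can, hammer and magnet look where they were in the pictures. I measured positions only for the can and the hammer head, and those did not change.
- **Forces:** the largest readings I saw were about 8 N. I had readings only at the end of each move call, so a brief peak in between would not show.

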